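# Shut down the soldering bench: cover the jars, stand the blocks to dry

### The arm

A 6-joint arm with a two-finger parallel gripper is mounted at the origin on the work surface. World frame = base frame: x ahead of the robot, y to its left, z up, the work surface at z = 0. Lengths are in m, angles in rad, forces in N, time in s.
With the tool pointing down it reaches from about 0.35 to 0.775 m from the base axis. Payload 7.3 kg.
Tool frame: the origin (TCP) lies midway between the tips of the shut fingers; the grasp point (between the pads) lies 19 mm behind it; z points along the fingers, y is the line along which they close (so a half turn about z gives the same grasp; the last joint's range is limited). The gripper opens to 92 mm and grips with 3 to 60 N. Pads are 19 mm wide; open, the fingers measure 130 mm over their backs; the gripper's body (75 mm by 190 mm) begins 47 mm behind the grasp point.
Start: joints at [-1.315, 0.342, 1.524, -0, 1.275, -0.146], TCP at [0.205, -0.483, 0.227] pointing down, gripper open.
Joint ranges: [-2.53, 2.53], [-0.77, 2.02], [0.04, 2.7], [-1, 4.14], [0.28, 2.66], [-3.11, 3.11]. Speed limits (rad/s): [2.57, 2.57, 3.14, 3.14, 3.14, 3.14].

### API

Orientations are given as [roll, pitch, yaw] about the fixed x, y, z axes, in that order (R = Rz(yaw) Ry(pitch) Rx(roll)).
In Python, from rig import env gives the robot as it stands.
- The arm moves only by the shell command python3 -m pendant 'ROWS' [OPENING] [FORCE]. ROWS is JSON, one flat list of numbers, 4 for each row, row after row: the shift along the world's x, y, z in mm, then the turn about the world's z in degrees. A call has 1 to 20 rows; each row shifts and turns the commanded pose from where the row before left it; what a row does not reach is not made up. A row lasts 1/10 s, in which the tool goes at most 50 mm and 8.59 degrees, less where a joint would pass 70% of its speed; a pose out of reach is approached as far as the arm can. A call is refused whole if a number of a shift passes 50 or a number of a turn 8.59, either way. A call with a gripper value outside its range is refused whole. OPENING is the opening, from -1 (shut) to 1 (fully open), set as the call begins (- or left out, the last holds). The fingers move at their own pace and stop on an object; FORCE is the grip in N (left out, the last holds). Time passes only in rows, so rows that do not move let the fingers close. It gives the time, the measured TCP pose, the force, the opening and the grip force at its end, in the units of the state.
- env.read_state(): the state, without advancing time (a new reading comes with each control period).
- env.capture(name): name is "scene" or "side" or "wrist"; returns a dict with "color" (420x560x3 uint8, red, green, blue), "camera_matrix" (3x3 intrinsics, pixels), "dist_coeffs" ([k1, k2, p1, p2, k3] as OpenCV has them; the pictures are not rectified), "R" (3x3) and "t" (3): a world point X has camera coordinates R X + t; the wrist camera has in their place "T_tool_cam" (4x4, takes a point from camera to tool coordinates, whose origin is the TCP and whose axes are the flange's). Camera axes: x right, y down, z forward; pixel columns grow to the right and rows downward; lengths in m; the calibration is good to about 2 mm. A picture is of the moment at which its call begins: read the wrist's pose just before it. There is no depth.
- env.hand_in(): hands the job in; it is judged then, once.
The state is a dict: "time_s": time; "joints": joint angles; "qd": joint speeds; "tau": joint torques, N m; "eef_pos": TCP position; "tool_rot": TCP orientation; "force": force on the tool from outside, world axes, zero at the start; "moment": the same for the moment, N m; "grip_width": finger opening in m; "grasp_force": force on a finger pad.
Only numpy, scipy, OpenCV 4.12 (cv2) and the standard library are available. Lean on these libraries where they do the work, as an engineer would, in place of code of your own. Each camera call takes 0.05 s, during which the arm holds its last target. There are 200 camera calls.

### The job

The washed soldering blocks have to dry. While they all still lie flat, first put each jar's own cover on it, seated and level, so that no grit falls in; then stand every block that is there upright on one of its thin edges in the steel tray, free-standing, with a finger's width of air between them. Do not tip over the jars or the gas can, and leave the brush lying where it is.

Things in the scene. Friction and masses are not known exactly. Their poses are not given: they have to be found in the camera images.
- block0: square soldering block (a flat pale plaster-like tile), 60 x 60 mm and 18 mm thick, 85 g; origin at its centre, z along its thickness, x and y along its sides; starts lying flat on the bench (centre 9 mm up). Four to six of the six blocks are present
- block1: square soldering block (a flat pale plaster-like tile), 60 x 60 mm and 18 mm thick, 85 g; origin at its centre, z along its thickness, x and y along its sides; starts lying flat on the bench (centre 9 mm up). Four to six of the six blocks are present
- block2: square soldering block (a flat pale plaster-like tile), 60 x 60 mm and 18 mm thick, 85 g; origin at its centre, z along its thickness, x and y along its sides; starts lying flat on the bench (centre 9 mm up). Four to six of the six blocks are present
- block3: square soldering block (a flat pale plaster-like tile), 60 x 60 mm and 18 mm thick, 85 g; origin at its centre, z along its thickness, x and y along its sides; starts lying flat on the bench (centre 9 mm up). Four to six of the six blocks are present
- block4: square soldering block (a flat pale plaster-like tile), 60 x 60 mm and 18 mm thick, 85 g; origin at its centre, z along its thickness, x and y along its sides; starts lying flat on the bench (centre 9 mm up). Four to six of the six blocks are present
- block5: square soldering block (a flat pale plaster-like tile), 60 x 60 mm and 18 mm thick, 85 g; origin at its centre, z along its thickness, x and y along its sides; starts lying flat on the bench (centre 9 mm up). Four to six of the six blocks are present
- tray: shallow rectangular steel tray fixed to the bench, 170 mm (its x) by 280 mm (its y), floor 4 mm thick, lip round the edge 4 mm wide and 10 mm high measured from the bench; origin at the centre of its underside, z up, so its floor is at z = 4 mm
- large_jar: the large white ceramic jar, round, outer diameter 86 mm, 75 mm tall, wall 4 mm, open at the top, loose on the bench (500 g); origin at the centre of its underside, z up
- small_jar: the small white ceramic jar, round, outer diameter 66 mm, 55 mm tall, wall 4 mm, open at the top, loose on the bench (500 g); origin at the centre of its underside, z up
- large_rim (a point): centre of the large jar's mouth, level with the top of its rim, 75 mm above the jar's underside
- small_rim (a point): centre of the small jar's mouth, level with the top of its rim, 55 mm above the jar's underside
- large_cover: the large jar's loose aluminium cover: a disc of diameter 92 mm, 6 mm thick, with a boss under it (diameter 72 mm, 6 mm high) that drops into the jar's mouth with 3 mm play all round, and on top a black round knob, diameter 22 mm, 24 mm tall; origin at the centre of the boss's underside, z up through the knob: disc from 6 to 12 mm, knob from 12 to 36 mm. 70 g; starts lying on its boss on the bench
- small_cover: the small jar's loose aluminium cover: a disc of diameter 72 mm, 6 mm thick, with a boss under it (diameter 52 mm, 6 mm high) that drops into the jar's mouth with 3 mm play all round, and on top a black round knob, diameter 22 mm, 24 mm tall; origin at the centre of the boss's underside, z up through the knob: disc from 6 to 12 mm, knob from 12 to 36 mm. 70 g; starts lying on its boss on the bench
- brush: bystander: brush with a blue handle, 160 mm long, lying on the bench
- gas_can: bystander: upright aluminium gas can, 70 mm across, 150 mm tall; origin at the centre of its underside
Mind the look-alikes: they are no part of the job. Leave any pink or turquoise look-alike of the block2 alone. What is shaped like the block3 but red is not meant.

How it is judged:
By the outcome, as a careful person would: the job done as asked, in the order asked, and still so for the second after the job is handed in, with the robot touching nothing.
Of block0, block1, block2, block3, block4, block5 only 4 to 6 are there at a start; the rules pass over those that are not, and their reading is None.
At some moment in a run one of block0, block1, block2, block3, block4, block5, large_cover, small_cover may be knocked a few centimetres aside while the robot is not near it.
Once in a run the grip may slacken for a moment while it holds something.
It also fails if it takes over 210 s, if anything falls off the work surface, if the arm or the gripper's body presses on something with over 40 N, if the wrist force passes 120 N, or if a joint passes its speed limit or range.

## Working session

There is one attempt and no reset: what is moved stays moved. The work goes in short steps, Python scripts to look and compute and a shell command to move; the robot and the scene stay as the last step left them, time stands still between calls to the robot, and variables do not carry over. Pictures are saved under pics/ and viewed, at most 14 in all, crops included, and the job is handed in when it is done.

```bash
ls; mkdir -p pics
cat > h.py <<'E'
import numpy as np, cv2
from rig import env
from scipy.spatial.transform import Rotation as Ro
def save(n,f):
    c=env.capture(n); cv2.imwrite(f,c["color"][:,:,::-1]); return c
def cam(c,st=None):
    K=np.array(c["camera_matrix"]);d=np.array(c["dist_coeffs"])
    if "R" in c: return K,d,np.array(c["R"]),np.array(c["t"])
    st=st or env.read_state()
    T=np.eye(4);T[:3,:3]=Ro.from_euler('xyz',st["tool_rot"]).as_matrix();T[:3,3]=st["eef_pos"]
    M=np.linalg.inv(T@np.array(c["T_tool_cam"]));return K,d,M[:3,:3],M[:3,3]
def back(cm,px,z):
    K,d,R,t=cm
    u=cv2.undistortPoints(np.array(px,float).reshape(-1,1,2),K,d).reshape(-1,2)
    r=np.c_[u,np.ones(len(u))]@R; o=-R.T@t
    return o+r*((z-o[2])/r[:,2])[:,None]
def proj(cm,X):
    K,d,R,t=cm
    return cv2.projectPoints(np.array(X,float).reshape(-1,1,3),cv2.Rodrigues(R)[0],t,K,d)[0].reshape(-1,2)
E
python3 - <<'E'
from h import *
import pickle
for n in("scene","side","wrist"):
    c=save(n,f"pics/{n}0.png");pickle.dump(c,open(n+"0.pkl","wb"))
    K,d,R,t=cam(c);print(n,-R.T@t,R[2])
print(env.read_state())
E
```

```text
pics
scene [1.3102531  0.68356325 0.78511026] [-0.6074079  -0.56164181 -0.56179545]
side [0.07455299 1.10346132 1.12818774] [ 0.28435234 -0.70101138 -0.65400825]
wrist [ 0.27828422 -0.45202113  0.38213863] [-0.26877989 -0.11256875 -0.95660109]
{'time_s': 0.15, 'joints': array([-1.31498118e+00,  3.42584863e-01,  1.52475042e+00,  2.41055691e-05,
        1.27536735e+00, -1.46003303e-01]), 'qd': array([-0.00077255, -0.0025552 , -0.00289797,  0.00105514, -0.00025976,
        0.00036851]), 'tau': array([ 1.56136466e-03, -4.31470621e+01, -2.44353676e+01,  7.18220067e-02,
        5.36889746e-02, -8.36382287e-05]), 'eef_pos': array([ 0.20527972, -0.48290736,  0.22620955]), 'tool_rot': array([-3.14049784e+00, -1.84292709e-04,  4.01811320e-01]), 'force': array([ 0.15714424,  0.31794989, -0.46554956]), 'moment': array([-0.01066016,  0.00934844,  0.0389511 ]), 'grasp_force': 0.0, 'grip_width': 0.09190561692978767}
```

View pics/scene0.png

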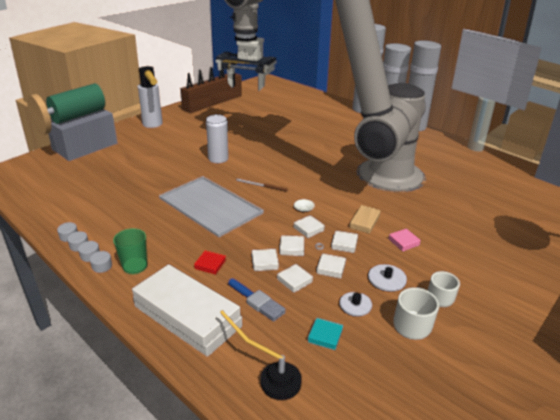

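View pics/side0.png

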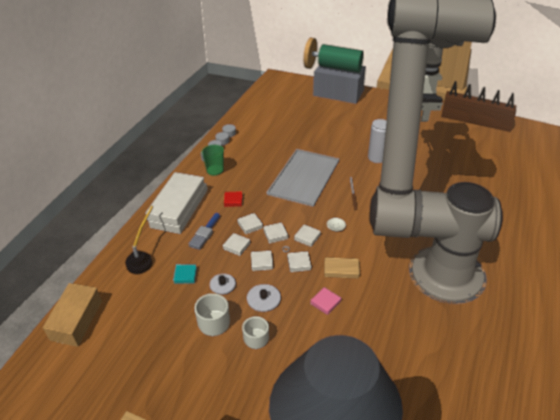

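The scene view shows six pale blocks at about (309,227), (292,246), (345,242), (265,260), (331,266) and (295,278). The large cover is at (388,277), the small cover at (356,303), the large jar at (415,313), the small jar at (444,289), and the tray around (211,204). The side view agrees with this.

```bash
cat > seg.py <<'E'
from h import *
import pickle,sys
def blocks(c,cm,zmin=0,lo=150):
    hsv=cv2.cvtColor(c["color"],cv2.COLOR_RGB2HSV)
    m=((hsv[:,:,1]<60)&(hsv[:,:,2]>lo)).astype(np.uint8)
    n,l,s,ce=cv2.connectedComponentsWithStats(m)
    out=[]
    for i in range(1,n):
        if s[i,4]<80: continue
        p=back(cm,[ce[i]],0.012)[0]
        if 0.2<np.hypot(p[0],p[1])<0.9 and p[0]>0: out.append((ce[i].round(0),s[i,2:].tolist(),p[:2].round(3)))
    return out,l
if __name__=="__main__":
    for n in("scene","side"):
        c=pickle.load(open(n+"0.pkl","rb"));cm=cam(c);print(n)
        for o in blocks(c,cm)[0]:print(*o)
    c=pickle.load(open("scene0.pkl","rb"));cm=cam(c)
    pts=dict(tray=[(160,203),(202,178),(262,210),(219,233)])
    print("tray",back(cm,pts["tray"],.01).round(3)[:,:2])
    print("lknob",back(cm,[(388,271),(356,298)],.034).round(3))
    print("lrim",back(cm,[(416,301)],.075).round(3),"srim",back(cm,[(445,283)],.055).round(3))
    print("can,brush,lamp",back(cm,[(218,160),(231,283),(281,313),(248,290),(222,313)],0).round(3))
    c=pickle.load(open("side0.pkl","rb"));cm=cam(c)
    print("side knobs",back(cm,[(263,294),(223,281)],.034).round(3),"rims",back(cm,[(212,307)],.075).round(3),back(cm,[(257,326)],.055).round(3))
    print("tray",back(cm,[(305,150),(340,158),(315,204),(268,190)],.01).round(3)[:,:2])
E
python3 seg.py
```

```text
scene
[218. 137.] [20, 48, 717] [ 0.239 -0.608]
[211. 205.] [103, 56, 2704] [ 0.564 -0.265]
[304. 205.] [20, 12, 187] [ 0.368 -0.073]
[310. 225.] [30, 22, 373] [0.437 0.008]
[344. 241.] [26, 22, 439] [0.428 0.121]
[292. 245.] [24, 20, 454] [0.54  0.033]
[265. 259.] [26, 22, 503] [0.631 0.023]
[331. 265.] [29, 24, 518] [0.532 0.157]
[189. 306.] [110, 91, 4720] [0.868 0.018]
[296. 277.] [35, 28, 541] [0.627 0.123]
[388. 278.] [38, 27, 654] [0.474 0.286]
[426. 304.] [62, 68, 1853] [0.491 0.401]
[259. 298.] [23, 17, 212] [0.741 0.111]
[356. 305.] [32, 24, 452] [0.603 0.284]
side
[379. 125.] [14, 14, 154] [ 0.378 -0.699]
[395. 208.] [34, 14, 320] [ 0.209 -0.215]
[436. 212.] [28, 8, 150] [ 0.075 -0.246]
[249. 222.] [24, 18, 269] [0.63  0.019]
[336. 224.] [19, 12, 179] [ 0.37  -0.073]
[275. 231.] [23, 20, 293] [0.537 0.029]
[306. 235.] [25, 21, 319] [0.44  0.008]
[235. 244.] [26, 21, 336] [0.629 0.123]
[261. 260.] [21, 19, 358] [0.528 0.158]
[298. 261.] [23, 20, 364] [0.424 0.121]
[215. 304.] [40, 61, 899] [0.581 0.355]
[262. 298.] [33, 27, 563] [0.468 0.287]
[256. 331.] [25, 31, 413] [0.441 0.395]
tray [[ 0.66  -0.385]
 [ 0.476 -0.412]
 [ 0.473 -0.143]
 [ 0.636 -0.146]]
lknob [[0.475 0.284 0.034]
 [0.605 0.283 0.034]]
lrim [[0.563 0.403 0.075]] srim [[0.443 0.415 0.055]]
can,brush,lamp [[ 0.345 -0.485  0.   ]
 [ 0.741  0.017  0.   ]
 [ 0.731  0.171  0.   ]
 [ 0.73   0.064 -0.   ]
 [ 0.823  0.077  0.   ]]
side knobs [[0.464 0.29  0.034]
 [0.586 0.289 0.034]] rims [[0.554 0.409 0.075]] [[0.43  0.408 0.055]]
tray [[ 0.6   -0.426]
 [ 0.461 -0.424]
 [ 0.463 -0.142]
 [ 0.637 -0.154]]
```

View pics/wrist0.png

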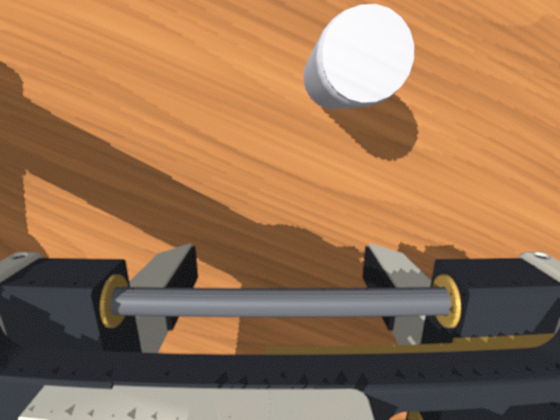

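The wrist view shows the white gas can at (360,55), with the gripper fingers along the lower half. Next I'll look at the covers and jars from above.

```bash
python3 -m pendant '[40,20,4,6.7,40,20,4,6.7,40,20,4,6.7,40,20,4,6.7,40,20,4,6.7,40,20,4,6.7,40,20,4,6.7,0,48,4,6.7,0,48,4,6.7,0,48,4,6.7,0,48,4,0,0,48,4,0,0,48,4,0,0,48,4,0,0,48,4,0,0,48,4,0,0,48,4,0,0,48,4,0,0,40,4,0,0,0,0,0]'
python3 - <<'E'
from h import *
import pickle
st=env.read_state();c=save("wrist","pics/w1.png");pickle.dump((st,c),open("w1.pkl","wb"))
print(st["eef_pos"],st["tool_rot"],st["force"])
w0=pickle.load(open("wrist0.pkl","rb"))
E
```

```text
time_s: 2.15
eef_pos: [0.4847, 0.2291, 0.3027]
tool_rot: [3.141, -0.002, 1.577]
force: [0.3, -0.3, -0.3]
grip_width: 0.0917
grasp_force: 0.0
[0.48467206 0.22913699 0.30266752] [ 3.14148811e+00 -1.59089118e-03  1.57654431e+00] [ 0.34816963 -0.31415511 -0.31909101]
```

View pics/w1.png

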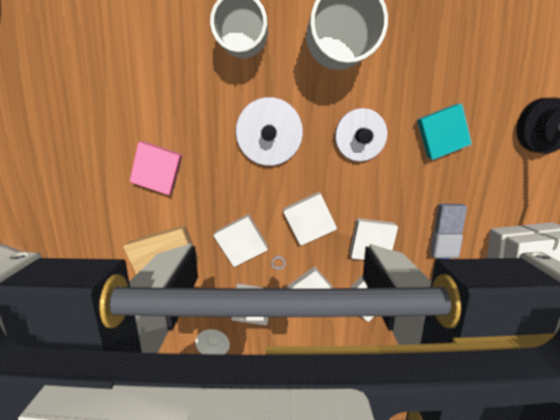

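The wrist view shows the large cover at (269,132), the small cover at (361,135), the small jar's mouth at (239,22) and the large jar's mouth at (348,18), which is cut off at the top. Blocks are visible at (241,241), (310,219) and (374,240).

Run:
```python
from h import *
import pickle
st,c=pickle.load(open("w1.pkl","rb"));cm=cam(c,st)
hsv=cv2.cvtColor(c["color"],cv2.COLOR_RGB2HSV)
m=((hsv[:,:,1]<60)&(hsv[:,:,2]>120)).astype(np.uint8)
ct,_=cv2.findContours(m,cv2.RETR_EXTERNAL,cv2.CHAIN_APPROX_NONE)
for k in ct:
    a=cv2.contourArea(k)
    if a<900:continue
    u=k.reshape(-1,2)
    if u[:,1].max()>275: continue
    mn=u.mean(0)
    z=.012 if 90<mn[1]<180 else .018
    P=back(cm,u,z)[:,:2].astype(np.float32)
    (cc,r)=cv2.minEnclosingCircle(P); rect=cv2.minAreaRect(P)
    print(mn.round(0),"circ",np.round(cc,4),round(r*2,4),"rect",np.round(rect[0],4),np.round(rect[1],4),round(rect[2],1))
print("knob",back(cm,[(269,132),(364,135)],.036).round(4))
# jar rims: fit circle to manually picked extremes
print("srim",back(cm,[(211,20),(267,20),(239,54)],.055).round(4))
print("lrim",back(cm,[(306,14),(386,22),(344,58)],.075).round(4))
```

```text
[528. 243.] circ [0.878  0.1047] 0.1579 rect [0.8828 0.1221] [0.0757 0.1529] 74.7
[381. 247.] circ [0.6511 0.117 ] 0.1345 rect [0.6508 0.1141] [0.0797 0.1135] 83.7
[241. 241.] circ [0.4269 0.1229] 0.0863 rect [0.4262 0.1228] [0.0634 0.0631] 28.8
[450. 231.] circ [0.7433 0.1391] 0.0918 rect [0.7436 0.14  ] [0.0403 0.0859] 0.1
[310. 219.] circ [0.5286 0.1586] 0.0847 rect [0.5286 0.1584] [0.0608 0.064 ] 26.3
[361. 134.] circ [0.5968 0.2797] 0.073 rect [0.5966 0.2799] [0.0711 0.0723] 47.2
[269. 131.] circ [0.469  0.2826] 0.0934 rect [0.4695 0.2826] [0.0912 0.0918] 0.2
[353.  28.] circ [0.5705 0.4214] 0.099 rect [0.5709 0.4095] [0.0979 0.0736] 1.4
[237.  22.] circ [0.4314 0.4195] 0.073 rect [0.4316 0.4143] [0.0612 0.072 ] 89.7
knob [[0.4704 0.2838 0.036 ]
 [0.5948 0.2811 0.036 ]]
srim [[0.4044 0.4124 0.055 ]
 [0.469  0.4121 0.055 ]
 [0.436  0.3752 0.055 ]]
lrim [[0.5123 0.4133 0.075 ]
 [0.6008 0.4071 0.075 ]
 [0.556  0.3686 0.075 ]]
```

```bash
python3 -m pendant '[-5,18,-40,0,-5,18,-40,0,-5,18,-40,0,0,0,-40,0,0,0,-40,0,0,0,-40,0,0,0,0,0,0,0,0,0]' -0.1 20
python3 - <<'E'
from h import *
st=env.read_state();print(st["eef_pos"],st["tool_rot"])
E
```

```text
time_s: 3.0
eef_pos: [0.4707, 0.2778, 0.0631]
tool_rot: [-3.141, 0.001, 1.57]
force: [0.3, -0.1, 1.1]
grip_width: 0.0413
grasp_force: 0.0
[0.47067177 0.27778805 0.0631266 ] [-3.14072828e+00  6.10833947e-04  1.56992037e+00]
```

```bash
python3 -m pendant '[-1.5,5,-20,0,0,0,-17,0,0,0,-10,0,0,0,0,0]'; python3 -m pendant '[0,0,0,0,0,0,0,0,0,0,0,0,0,0,0,0,0,0,0,0]' -1 25;  python3 -m pendant '[0,0,30,0,0,0,40,0,0,0,40,0,0,0,0,0]' -1 25
```

```text
time_s: 3.4
eef_pos: [0.4693, 0.2836, 0.0165]
tool_rot: [3.141, -0.0, 1.571]
force: [0.7, -0.9, -0.0]
grip_width: 0.041
grasp_force: 0.0
time_s: 3.9
eef_pos: [0.4694, 0.284, 0.0167]
tool_rot: [3.14, -0.001, 1.571]
force: [-0.7, -0.6, 6.5]
grip_width: 0.0213
grasp_force: 25.0
time_s: 4.3
eef_pos: [0.4717, 0.2852, 0.1312]
tool_rot: [3.132, -0.004, 1.571]
force: [1.0, 0.1, -1.1]
grip_width: 0.021
grasp_force: 25.0
```

```bash
python3 -m pendant '[6,5,40,0,6,5,40,0,6,0,30,0,0,0,0,0,0,0,0,0]'
cat > jar.py <<'E'
from h import *
import pickle,sys
from scipy.optimize import least_squares
st=env.read_state();c=save("wrist",sys.argv[1])
st2=env.read_state(); cm=cam(c,st); print(st["eef_pos"],st["tool_rot"],st["grip_width"],st["force"])
g=cv2.cvtColor(c["color"],cv2.COLOR_RGB2GRAY).astype(float)
g=cv2.GaussianBlur(g,(3,3),0)
gx=cv2.Sobel(g,cv2.CV_64F,1,0);gy=cv2.Sobel(g,cv2.CV_64F,0,1);G=np.hypot(gx,gy)
def fit(x,y,r,z):
    # fit inner/outer rim circle: for each angle search strongest outward bright->dark edge near r, keep robust
    a=np.linspace(0,2*np.pi,180,endpoint=False)
    for w in(.010,.005,.003):
        pts=[]
        for t in a:
            rr=np.arange(r-w,r+w,.0004)
            P=np.c_[x+rr*np.cos(t),y+rr*np.sin(t),np.full(len(rr),z)]
            u=proj(cm,P)
            if u.min()<2 or u[:,0].max()>557 or u[:,1].max()>250: continue
            v=cv2.remap(g.astype(np.float32),u[:,0].astype(np.float32).reshape(1,-1),u[:,1].astype(np.float32).reshape(1,-1),cv2.INTER_LINEAR)[0]
            d=-np.gradient(v);k=d.argmax()
            if d[k]>2: pts.append(P[k,:2])
        pts=np.array(pts)
        s=least_squares(lambda q:np.hypot(pts[:,0]-q[0],pts[:,1]-q[1])-q[2],[x,y,r],loss="soft_l1",f_scale=.0007)
        x,y=s.x[:2]
    print("centre",np.round(s.x,4),"n",len(pts),"med res",np.median(abs(np.hypot(pts[:,0]-x,pts[:,1]-y)-s.x[2])).round(5))
for q in ((.557,.411,.043,.075),(.4365,.412,.033,.055)): fit(*q)
E
python3 jar.py pics/w2.png
```

```text
time_s: 4.8
eef_pos: [0.4866, 0.2937, 0.2351]
tool_rot: [-3.141, 0.0, 1.571]
force: [0.2, -0.3, -1.6]
grip_width: 0.0211
grasp_force: 25.0
[0.48656602 0.29366382 0.23507853] [-3.14109508e+00  2.75858694e-04  1.57108344e+00] 0.021126616720586865 [ 0.16134999 -0.31013536 -1.60413277]
centre [0.5594 0.4081 0.0426] n 180 med res 0.0002
centre [0.4355 0.4118 0.0328] n 180 med res 6e-05
```

View pics/w2.png

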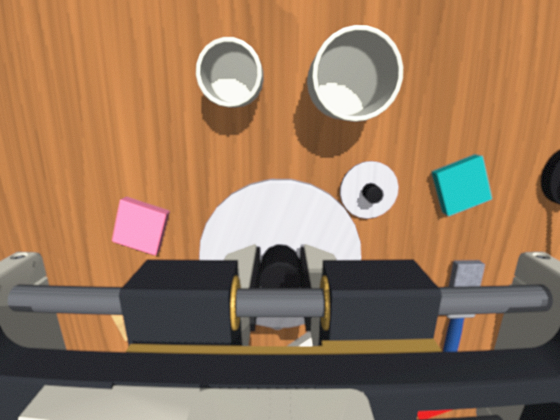

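The covers view shows both jar mouths whole, the small one at (229,72) and the large one at (357,73). The large cover hangs level in the grip, with its edge at (200–362, 180–250).

```bash
cat > disc.py <<'E'
from h import *
import sys
from scipy.optimize import least_squares
def disc(r,off):
    st=env.read_state();c=env.capture("wrist");cm=cam(c,st);e=st["eef_pos"];z=e[2]+off
    g=cv2.GaussianBlur(cv2.cvtColor(c["color"],cv2.COLOR_RGB2GRAY),(3,3),0).astype(np.float32)
    x,y=e[:2]
    for w in(.008,.004):
        pts=[]
        for t in np.linspace(0,np.pi,120):
            rr=np.arange(r-w,r+w,.0003);P=np.c_[x+rr*np.cos(t),y+rr*np.sin(t),np.full(len(rr),z)];u=proj(cm,P).astype(np.float32)
            if u[:,1].max()>250 or u.min()<2: continue
            v=cv2.remap(g,u[:,:1].T.copy(),u[:,1:].T.copy(),cv2.INTER_LINEAR)[0];d=-np.gradient(v);k=d.argmax()
            if d[k]>2: pts.append(P[k,:2])
        pts=np.array(pts)
        s=least_squares(lambda q:np.hypot(pts[:,0]-q[0],pts[:,1]-q[1])-r,[x,y],loss="soft_l1",f_scale=.0007);x,y=s.x
    print("tcp",e.round(4),"disc",s.x.round(4),"off",(s.x-e[:2]).round(4),len(pts),"width",st["grip_width"])
disc(float(sys.argv[1]),float(sys.argv[2]))
E
python3 disc.py .046 -.0045; python3 -m pendant '[18,28,0,0,18,28,0,0,18,28,0,0,18,28,0,0,0,0,0,0,0,0,0,0]'
```

```text
tcp [0.486  0.2935 0.2341] disc [0.4863 0.2929] off [ 0.0003 -0.0005] 106 width 0.02126084689196322
time_s: 5.5
eef_pos: [0.558, 0.4056, 0.233]
tool_rot: [-3.138, 0.003, 1.572]
force: [-0.2, -0.3, 0.0]
grip_width: 0.0212
grasp_force: 25.0
```

```bash
python3 -m pendant '[1,3,-40,0,0,0,-40,0,0,0,-35,0,0,0,-15,0,0,0,0,0,0,0,0,0]';  python3 -m pendant '[0,0,-3,0,0,0,-3,0,0,0,0,0]'
```

```text
time_s: 6.1
eef_pos: [0.5598, 0.4082, 0.1066]
tool_rot: [3.141, -0.0, 1.571]
force: [0.5, -0.2, 1.1]
grip_width: 0.0211
grasp_force: 25.0
time_s: 6.4
eef_pos: [0.5599, 0.4088, 0.1001]
tool_rot: [3.141, -0.0, 1.571]
force: [-0.2, 0.4, -0.6]
grip_width: 0.0212
grasp_force: 25.0
```

```bash
python3 disc.py .046 -.0045; python3 -m pendant '[-0.5,0,-5,0,0,0,-4,0,0,0,-3,0,0,0,0,0]';  python3 -m pendant '[0,0,-2,0,0,0,-1,0,0,0,0,0]'
```

```text
tcp [0.5599 0.4088 0.1001] disc [0.5601 0.408 ] off [ 0.0003 -0.0007] 106 width 0.021249021767274605
time_s: 6.85
eef_pos: [0.559, 0.4086, 0.0868]
tool_rot: [-3.14, 0.001, 1.571]
force: [0.3, 0.0, -0.7]
grip_width: 0.0211
grasp_force: 25.0
time_s: 7.15
eef_pos: [0.5595, 0.4089, 0.0857]
tool_rot: [3.141, -0.0, 1.571]
force: [-1.6, -1.5, 3.5]
grip_width: 0.021
grasp_force: 25.0
```

```bash
python3 -m pendant '[0,0,0,0,0,0,0,0,0,0,0,0]' -0.1 25;  python3 -m pendant '[0,0,30,0,0,0,40,0,0,0,40,0,12,-43,0,0,12,-43,0,0,13,-43,-30,0,0,0,-45,0,0,0,-50,0,0,0,0,0,0,0,0,0]'
```

```text
time_s: 7.45
eef_pos: [0.5593, 0.4088, 0.0845]
tool_rot: [-3.142, 0.0, 1.571]
force: [-1.5, -0.4, 0.4]
grip_width: 0.0393
grasp_force: 0.0
time_s: 8.45
eef_pos: [0.5954, 0.2831, 0.0722]
tool_rot: [-3.141, 0.0, 1.571]
force: [0.6, -0.7, 1.3]
grip_width: 0.041
grasp_force: 0.0
```

```bash
python3 -m pendant '[1,-3,-30,0,0,0,-16,0,0,0,-9,0,0,0,0,0]'; python3 -m pendant '[0,0,0,0,0,0,0,0,0,0,0,0,0,0,0,0,0,0,0,0]' -1 25;  python3 -m pendant '[0,0,35,0,0,0,40,0,0,0,40,0,0,0,0,0]' -1 25; python3 disc.py .036 -.0045
```

```text
time_s: 8.85
eef_pos: [0.5971, 0.2807, 0.0184]
tool_rot: [3.14, -0.001, 1.572]
force: [-0.3, -0.4, -0.2]
grip_width: 0.0415
grasp_force: 0.0
time_s: 9.35
eef_pos: [0.5971, 0.2803, 0.0183]
tool_rot: [3.139, -0.001, 1.571]
force: [-0.3, -0.1, 5.6]
grip_width: 0.0214
grasp_force: 25.0
time_s: 9.75
eef_pos: [0.5995, 0.2811, 0.1387]
tool_rot: [3.131, -0.004, 1.571]
force: [0.9, -0.5, -1.0]
grip_width: 0.0212
grasp_force: 25.0
tcp [0.5995 0.2811 0.1387] disc [0.5998 0.2818] off [0.0003 0.0007] 106 width 0.021226585008921918
```

```bash
python3 -m pendant '[-32,26,30,0,-33,26,0,0,-33,26,0,0,-33,26,0,0,-33,26,0,0,0,0,0,0,0,0,0,0]';python3 -m pendant '[0,0,-30,0,0,0,-30,0,0,0,-15,0,0,0,0,0]'; python3 disc.py .036 -.0063
```

```text
time_s: 10.5
eef_pos: [0.4319, 0.4096, 0.1602]
tool_rot: [-3.14, 0.002, 1.573]
force: [1.4, 0.5, -0.7]
grip_width: 0.0212
grasp_force: 25.0
time_s: 10.9
eef_pos: [0.4326, 0.4072, 0.0831]
tool_rot: [-3.137, 0.004, 1.569]
force: [1.1, 0.8, -0.1]
grip_width: 0.0218
grasp_force: 2.5
tcp [0.4326 0.4072 0.0831] disc [0.4331 0.4078] off [0.0005 0.0007] 108 width 0.02184777613626312
```

The grip is slackening, so I'll wait and re-grip.

```bash
python3 -m pendant '[0,0,0,0,0,0,0,0,0,0,0,0,0,0,0,0,0,0,0,0]' -1 25; python3 disc.py .036 -.0063
```

```text
time_s: 11.45
eef_pos: [0.4331, 0.4096, 0.0868]
tool_rot: [3.141, -0.0, 1.571]
force: [0.6, -0.1, -1.3]
grip_width: 0.0211
grasp_force: 25.0
tcp [0.4331 0.4096 0.0868] disc [0.4336 0.4103] off [0.0005 0.0007] 108 width 0.02108924076030411
```

Run:
```python
from h import *
save("wrist","pics/w3.png")
```

```text
(no output)
```

View pics/w3.png

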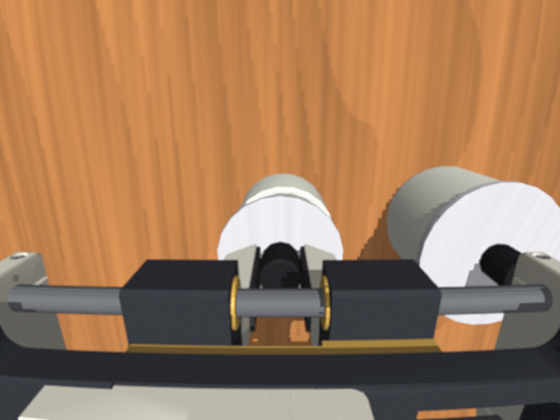

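The small cover is still held level above the small jar, around (280,230), and the large jar is covered at right (490,250).

```bash
python3 -m pendant '[2,1.5,-8,0,0,0,-4,0,0,0,0,0]';  python3 -m pendant '[0,0,-4,0,0,0,-2,0,0,0,0,0]';python3 -m pendant '[0,0,-1.5,0,0,0,0,0]'
```

```text
time_s: 11.85
eef_pos: [0.4345, 0.4106, 0.0732]
tool_rot: [-3.14, 0.001, 1.571]
force: [0.2, 0.4, -1.2]
grip_width: 0.0213
grasp_force: 25.0
time_s: 12.15
eef_pos: [0.4348, 0.4109, 0.068]
tool_rot: [-3.141, 0.0, 1.571]
force: [-0.1, 0.3, -0.3]
grip_width: 0.0211
grasp_force: 25.0
time_s: 12.35
eef_pos: [0.4352, 0.4111, 0.0674]
tool_rot: [3.141, -0.0, 1.571]
force: [-0.8, -1.1, 1.2]
grip_width: 0.0211
grasp_force: 25.0
```

```bash
python3 -m pendant '[0,0,0,0,0,0,0,0,0,0,0,0]' -0.1 25;  python3 -m pendant '[0,0,35,0,0,0,45,0,0,0,45,0,0,0,45,0,0,0,45,0,9,-44,20,0,9,-44,0,0,9,-44,0,0,9,-44,0,0,9,-44,0,0,9,-44,0,0,9,-44,0,0,9,-44,0,0,9,-44,0,0,9,-44,0,0,0,0,0,0,0,0,0,0]' 1
cat > blk.py <<'E'
from h import *
import sys
st=env.read_state();c=save("wrist",sys.argv[1]);cm=cam(c,st);print(st["eef_pos"].round(4),st["tool_rot"].round(3))
hsv=cv2.cvtColor(c["color"],cv2.COLOR_RGB2HSV)
m=((hsv[:,:,1]<45)&(hsv[:,:,2]>195)).astype(np.uint8); m[248:]=0
ct,_=cv2.findContours(m,cv2.RETR_EXTERNAL,cv2.CHAIN_APPROX_NONE)
for k in ct:
    if cv2.contourArea(k)<500:continue
    u=k.reshape(-1,2);P=back(cm,u,.018)[:,:2]
    r=cv2.minAreaRect((P*1000).astype(np.float32));print(u.mean(0).round(0),"c",np.round(r[0],1),"size",np.round(r[1],1),"ang",round(r[2],1),"cut" if u[:,1].max()>245 else "")
E
python3 blk.py pics/w4.png
```

```text
time_s: 12.65
eef_pos: [0.435, 0.411, 0.0668]
tool_rot: [3.141, -0.0, 1.571]
force: [-1.7, -0.5, -0.8]
grip_width: 0.0393
grasp_force: 0.0
time_s: 14.35
eef_pos: [0.5249, -0.0298, 0.3016]
tool_rot: [-3.141, -0.001, 1.569]
force: [-0.1, 0.3, 0.4]
grip_width: 0.0919
grasp_force: 0.0
[ 0.5249 -0.0298  0.3016] [-3.141e+00 -1.000e-03  1.569e+00]
[174. 197.] c [372.5 -68.1] size [55.3 57.2] ang 89.6 
[218. 144.] c [440.3   7.9] size [59.6 59.2] ang 80.1 
[356. 133.] c [628.2  22.2] size [58.9 59.5] ang 50.0 
[289. 125.] c [536.6  32.1] size [59.  59.1] ang 39.7 
[541. 128.] c [904.2  31.4] size [ 72.3 242.1] ang 5.9 
[360.  54.] c [627.8 121.7] size [58.6 59.1] ang 82.9 
[203.  56.] c [426.2 120.5] size [59.6 58.8] ang 28.8 
[283.  26.] c [529.9 156.5] size [59.1 58.8] ang 26.9
```

View pics/w4.png

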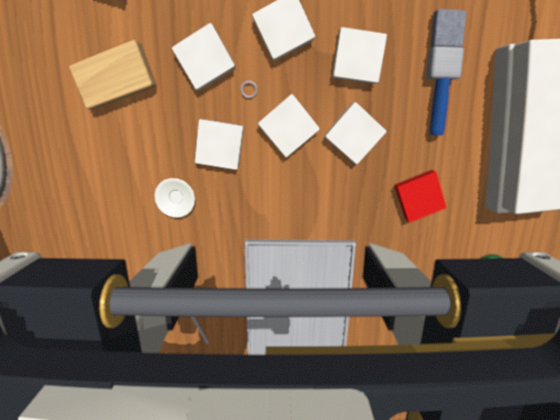

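The picture shows six white blocks at (218,144), (289,125), (356,133), (203,56), (283,26) and (360,54). The near edge of the tray runs from (246,241) to (354,241), the red decoy is at (420,196), and there's a bowl at (174,197).

Run:
```python
from h import *
import pickle
st=env.read_state();c=env.capture("wrist");cm=cam(c,st)
im=c["color"][225:300,230:370];cv2.imwrite("pics/tr.png",cv2.resize(im[:,:,::-1],None,fx=5,fy=5,interpolation=cv2.INTER_CUBIC))
print(back(cm,[(246,241),(354,241),(245,262),(351,340)],.01)[:,:2].round(4))
B={'A':(440.3,7.9,-9.9),'B':(628.2,22.2,50),'C':(536.6,32.1,39.7),'D':(627.8,121.7,-7.1),'E':(426.2,120.5,28.8),'F':(529.9,156.5,26.9)}
def samp(cx,cy,a,hx,hy):
    a=np.radians(a);X,Y=np.meshgrid(np.linspace(-hx,hx,15),np.linspace(-hy,hy,15))
    return np.c_[cx+X.ravel()*np.cos(a)-Y.ravel()*np.sin(a),cy+X.ravel()*np.sin(a)+Y.ravel()*np.cos(a)]
S={k:samp(*v,30,30) for k,v in B.items()}
S['bowl']=samp(372,-68,0,28,28);S['red']=samp(*back(cm,[(420,196)],.018)[0][:2]*1000,15,30,30);S['brush']=samp(743,90,0,22,75)
for k,(x,y,a) in B.items():
    for da in range(-2,3):
        phi=a+90*da; yaw=phi+90
        # gripped edge direction e = phi+90
        if not -60<=phi<=60:continue
        for s in(1,-1):
            e=np.radians(phi+90);gx,gy=x+s*20*np.cos(e),y+s*20*np.sin(e)
            F=np.vstack([samp(gx+t*49*np.cos(np.radians(phi)),gy+t*49*np.sin(np.radians(phi)),phi,11,12) for t in(1,-1)])
            d={n:np.min(np.linalg.norm(F[:,None]-q[None],axis=2)).round(0) for n,q in S.items() if n!=k}
            print(k,"yaw",round(yaw,1),"s",s,"grip",round(gx,1),round(gy,1),sorted(d.items(),key=lambda i:i[1])[:2])
```

```text
[[ 0.4732 -0.1376]
 [ 0.6381 -0.1378]
 [ 0.4705 -0.173 ]
 [ 0.6467 -0.3216]]
A yaw 80.1 s 1 grip 443.7 27.6 [('C', np.float64(0.0)), ('E', np.float64(34.0))]
A yaw 80.1 s -1 grip 436.9 -11.8 [('bowl', np.float64(23.0)), ('C', np.float64(27.0))]
B yaw 50 s 1 grip 641.1 37.5 [('D', np.float64(9.0)), ('brush', np.float64(27.0))]
B yaw 50 s -1 grip 615.3 6.9 [('C', np.float64(0.0)), ('red', np.float64(30.0))]
B yaw 140 s 1 grip 612.9 35.1 [('D', np.float64(2.0)), ('C', np.float64(11.0))]
B yaw 140 s -1 grip 643.5 9.3 [('brush', np.float64(30.0)), ('D', np.float64(32.0))]
C yaw 39.7 s 1 grip 552.0 44.9 [('B', np.float64(0.0)), ('F', np.float64(19.0))]
C yaw 39.7 s -1 grip 521.2 19.3 [('A', np.float64(15.0)), ('B', np.float64(37.0))]
C yaw 129.7 s 1 grip 523.8 47.5 [('A', np.float64(0.0)), ('D', np.float64(25.0))]
C yaw 129.7 s -1 grip 549.4 16.7 [('B', np.float64(5.0)), ('A', np.float64(28.0))]
D yaw 82.9 s 1 grip 630.3 141.5 [('F', np.float64(1.0)), ('brush', np.float64(30.0))]
D yaw 82.9 s -1 grip 625.3 101.9 [('F', np.float64(18.0)), ('C', np.float64(33.0))]
E yaw 118.8 s 1 grip 416.6 138.0 [('F', np.float64(19.0)), ('A', np.float64(71.0))]
E yaw 118.8 s -1 grip 435.8 103.0 [('F', np.float64(18.0)), ('A', np.float64(31.0))]
F yaw 116.9 s 1 grip 520.9 174.3 [('E', np.float64(19.0)), ('D', np.float64(42.0))]
F yaw 116.9 s -1 grip 538.9 138.7 [('D', np.float64(4.0)), ('E', np.float64(18.0))]
```

View pics/tr.png

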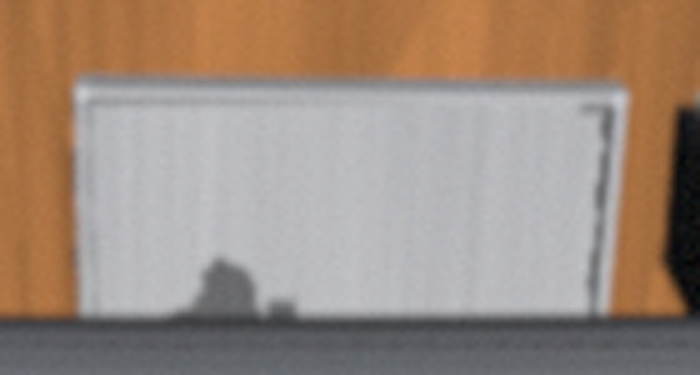

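```bash
python3 -m pendant '[-22,5,-25,-4.9,-22,5,-40,-4.9,-22,4,-40,0,-22,4,-40,0,0,0,-40,0,0,0,-45,0,0,0,0,0,0,0,0,0]' 0.74 8
```

```text
time_s: 15.25
eef_pos: [0.4371, -0.0101, 0.0725]
tool_rot: [-3.141, -0.0, 1.402]
force: [-0.1, 0.6, 0.2]
grip_width: 0.0798
grasp_force: 0.0
```

```bash
python3 -m pendant '[0,-1.7,-40,0,0,0,-20,0,0,0,-9,0,0,0,0,0]'; python3 -m pendant '[0,0,0,0,0,0,0,0,0,0,0,0,0,0,0,0,0,0,0,0]' -1 8
```

```text
time_s: 15.65
eef_pos: [0.438, -0.0126, 0.0039]
tool_rot: [3.14, 0.0, 1.401]
force: [0.1, 0.5, -0.4]
grip_width: 0.0801
grasp_force: 0.0
time_s: 16.15
eef_pos: [0.4376, -0.0128, 0.0038]
tool_rot: [3.14, 0.0, 1.4]
force: [-0.7, 1.1, 7.3]
grip_width: 0.0597
grasp_force: 8.0
```

```bash
python3 -m pendant '[0.5,2.7,8.5,0,0.7,4,7.9,0,0.9,5.3,7.1,0,1.1,6.5,6,0,1.3,7.4,4.8,0,1.4,8.1,3.4,0,1.5,8.6,1.9,0,1.5,8.8,0.4,0,1.2,7,-0.8,0,0,0,0,0,0,0,0,0]'
python3 - <<'E'
from h import *
a=env.capture("scene");b=env.capture("side");st=env.read_state();P=[st["eef_pos"]]
o=[]
for c in(a,b):
    x,y=proj(cam(c),P)[0].astype(int);print(x,y)
    i=c["color"][y-40:y+50,x-60:x+60,::-1];o.append(cv2.resize(i,(400,300),interpolation=cv2.INTER_CUBIC))
cv2.imwrite("pics/p1.png",np.hstack(o))
E
```

```text
time_s: 17.25
eef_pos: [0.4469, 0.0459, 0.0418]
tool_rot: [-3.141, 0.0, 1.401]
force: [-0.4, -0.2, -0.8]
grip_width: 0.0604
grasp_force: 8.0
318 223
300 235
```

View pics/p1.png

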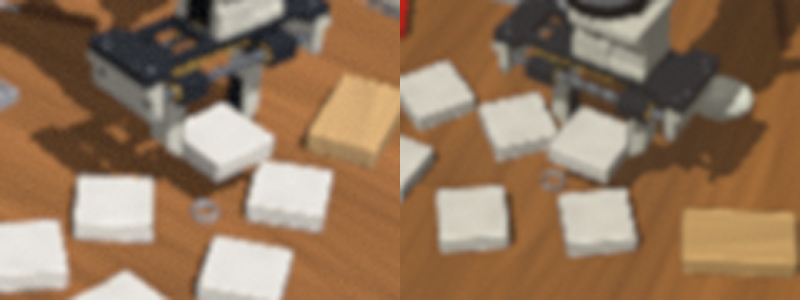

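The far edge slid and the block is still nearly flat (crop at about (225,140) and (595,145)), because torsional friction held it. I'll drop the grip to 3 N and estimate the tilt numerically.

```bash
cat > tilt.py <<'E'
from h import *
import sys
def tilt(s):
    cs=[env.capture(n) for n in("scene","side")];st=env.read_state()
    yaw=st["tool_rot"][2];e=np.array([np.cos(yaw),np.sin(yaw),0]);w=np.array([-e[1],e[0],0]);u=s*e;zz=np.array([0,0,1.])
    R=[]
    for c in cs:
        hsv=cv2.cvtColor(c["color"],cv2.COLOR_RGB2HSV);R.append((cam(c),((hsv[:,:,1]<50)&(hsv[:,:,2]>130)).astype(np.uint8)))
    best=[]
    for th in range(-20,121,4):
        t=np.radians(th);up=np.cos(t)*u+np.sin(t)*zz;n=-np.sin(t)*u+np.cos(t)*zz
        for a in(12,16,20,24):
            for hz in(4,8,12):
                C=st["eef_pos"]+hz/1e3*zz-a/1e3*up
                X=[C+.03*i*w+.03*j*up+.009*k*n for i in(1,-1)for j in(1,-1)for k in(1,-1)]
                sc=0
                for cm,m in R:
                    q=np.zeros_like(m);cv2.fillConvexPoly(q,cv2.convexHull(proj(cm,X).round().astype(np.int32)),1)
                    ring=cv2.dilate(q,np.ones((7,7)))-q
                    sc+=m[q>0].mean()-m[ring>0].mean()
                best.append((round(sc,3),th,a,hz))
    best.sort(reverse=True);print(best[:4],"width",st["grip_width"],st["eef_pos"].round(4))
tilt(float(sys.argv[1]))
E
python3 tilt.py -1; python3 -m pendant '[0,0,0,0,0,0,0,0,0,0,0,0,0,0,0,0]' -1 3;python3 tilt.py -1
```

```text
[(np.float64(1.496), 0, 16, 4), (np.float64(1.48), -4, 16, 4), (np.float64(1.441), -4, 20, 8), (np.float64(1.424), -8, 20, 8)] width 0.05993446348240325 [0.447  0.0454 0.042 ]
time_s: 17.85
eef_pos: [0.4471, 0.0456, 0.0421]
tool_rot: [3.141, 0.0, 1.4]
force: [0.4, 0.1, -0.8]
grip_width: 0.0601
grasp_force: 3.0
[(np.float64(1.481), 0, 16, 4), (np.float64(1.446), 4, 16, 4), (np.float64(1.407), -4, 16, 4), (np.float64(1.392), -4, 20, 4)] width 0.059910674450094084 [0.4471 0.0457 0.0421]
```

```bash
python3 -m pendant '[-4.7,-29.2,0,0,-4.7,-29.2,0,0,0,0,-20,0,0,0,-12,0,0,0,-5,0,0,0,0,0]' -1 8; python3 -m pendant '[0,0,-1,0,0,0,0,0,0,0,0,0]' 0.74; python3 -m pendant '[-2.5,-13.8,0,0,0,0,8,0,0,0,0,0,0,0,0,0]' 0.74;python3 -m pendant '[0,0,0,0,0,0,0,0,0,0,0,0,0,0,0,0,0,0,0,0]' -1 3
```

```text
time_s: 18.55
eef_pos: [0.4375, -0.0127, 0.0047]
tool_rot: [-3.141, -0.0, 1.4]
force: [-0.1, 0.6, -1.7]
grip_width: 0.06
grasp_force: 8.0
time_s: 18.85
eef_pos: [0.438, -0.0126, 0.0045]
tool_rot: [3.141, 0.0, 1.4]
force: [0.2, -0.4, 0.2]
grip_width: 0.0778
grasp_force: 0.0
time_s: 19.25
eef_pos: [0.4356, -0.0263, 0.0126]
tool_rot: [3.14, 0.0, 1.4]
force: [-0.7, -0.8, -0.5]
grip_width: 0.08
grasp_force: 0.0
time_s: 19.75
eef_pos: [0.4351, -0.0264, 0.012]
tool_rot: [-3.141, -0.0, 1.4]
force: [0.1, 0.1, 0.2]
grip_width: 0.0597
grasp_force: 3.0
```

```bash
sed -i 's/a in(12,16,20,24)/a in(16,20,24,28)/; s/hz in(4,8,12)/hz in(0,4,8)/' tilt.py; python3 -m pendant '[0,0,20,0,0,0,20,0,0,0,20,0,0,0,20,0,0,0,0,0,0,0,0,0]'; python3 tilt.py -1
```

```text
time_s: 20.35
eef_pos: [0.4351, -0.0265, 0.0918]
tool_rot: [3.141, 0.0, 1.4]
force: [-0.2, 0.1, -1.3]
grip_width: 0.06
grasp_force: 3.0
[(np.float64(1.554), 72, 28, 0), (np.float64(1.535), 76, 28, 0), (np.float64(1.527), 68, 28, 0), (np.float64(1.518), 68, 28, 4)] width 0.059656554467457774 [ 0.4345 -0.0263  0.0911]
```

```bash
python3 -m pendant '[0,0,5,0,0,0,5,0,14,-30,5,2,14,-42,0,2,14,-42,0,2,14,-42,0,2,14,-42,0,0,14,-42,0,0,14,-42,0,0,14,-42,0,0,5,-30,0,0,0,0,0,0,0,0,0,0]' -1 15; python3 tilt.py -1
```

```text
time_s: 21.75
eef_pos: [0.5517, -0.3806, 0.1063]
tool_rot: [-3.141, -0.001, 1.539]
force: [0.6, 1.3, -1.2]
grip_width: 0.0596
grasp_force: 15.0
[(np.float64(1.331), 68, 28, 0), (np.float64(1.303), 72, 28, 0), (np.float64(1.3), 64, 28, 0), (np.float64(1.285), 76, 28, 0)] width 0.05927856570996553 [ 0.552  -0.3793  0.1068]
```

```bash
python3 -m pendant '[0,-24,-20,0.6,0,0,-15,0,0,0,-5,0,0,0,0,0]' -1 6; python3 -m pendant '[0,0,-3,0,0,0,-2,0,0,0,0,0]'; python3 -m pendant '[0,0,-2,0,0,0,0,0]'; python3 tilt.py -1
```

```text
time_s: 22.25
eef_pos: [0.5518, -0.4027, 0.0661]
tool_rot: [-3.14, -0.002, 1.551]
force: [0.0, 0.4, -0.8]
grip_width: 0.0597
grasp_force: 6.0
time_s: 22.55
eef_pos: [0.5524, -0.4042, 0.0624]
tool_rot: [3.141, 0.0, 1.551]
force: [0.7, -0.3, 0.0]
grip_width: 0.0597
grasp_force: 6.0
time_s: 22.75
eef_pos: [0.5527, -0.4051, 0.0612]
tool_rot: [3.14, 0.002, 1.55]
force: [0.6, -0.1, 3.9]
grip_width: 0.0596
grasp_force: 6.0
[(np.float64(0.878), 52, 24, 0), (np.float64(0.866), 60, 24, 0), (np.float64(0.866), 56, 24, 0), (np.float64(0.864), 56, 28, 0)] width 0.059951282765072715 [ 0.5527 -0.4051  0.0612]
```

```bash
python3 -m pendant '[0,4,0.3,0,0,4,0.3,0,0,4,0,0,0,0,0,0]';python3 -m pendant '[0,4,-0.5,0,0,4,-0.5,0,0,3,-1,0,0,0,-1,0,0,0,0,0]'
python3 - <<'E'
from h import *
a=env.capture("scene");b=env.capture("side");st=env.read_state();P=[st["eef_pos"]]
o=[]
for c in(a,b):
    x,y=proj(cam(c),P)[0].astype(int)
    i=c["color"][y-35:y+40,x-50:x+50,::-1];o.append(cv2.resize(i,(400,300),interpolation=cv2.INTER_CUBIC))
cv2.imwrite("pics/p2.png",np.hstack(o))
E
```

```text
time_s: 23.25
eef_pos: [0.5527, -0.3918, 0.0611]
tool_rot: [3.141, 0.0, 1.551]
force: [1.2, -0.2, 5.1]
grip_width: 0.0596
grasp_force: 6.0
time_s: 23.75
eef_pos: [0.553, -0.3819, 0.0587]
tool_rot: [3.139, 0.002, 1.55]
force: [2.1, -0.7, 8.1]
grip_width: 0.0599
grasp_force: 6.0
```

View pics/p2.png

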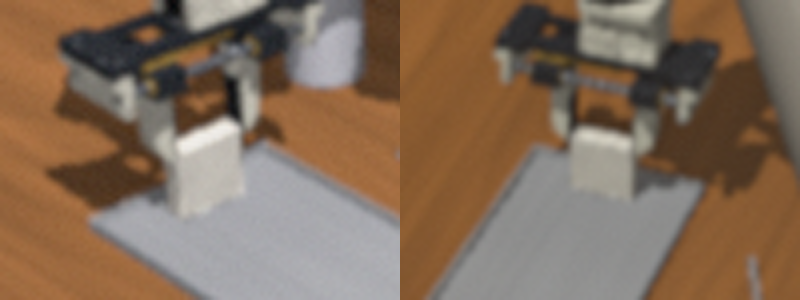

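The block stands upright in the tray at about (205,175) in the left half and (603,165) in the right half of the crop. I'll release it and go to block C.

```bash
python3 -m pendant '[0,0,0,0,0,0,0,0,0,0,0,0,0,0,0,0]' 0.74 3; python3 -m pendant '[0,0,20,0,0,0,40,0,0,0,20,0,-4.3,39,0,-4.9,-4.3,39,0,-4.9,-4.3,39,0,-4.9,-4.3,39,0,-4.9,-4.3,39,0,-4.9,-4.3,39,0,-4.9,-4.3,39,0,-4.9,-4.3,39,0,-4.9,-4.3,39,0,-4.9,-4.3,39,0,-4.9,0,0,-40,0,0,0,-35,0,0,0,0,0,0,0,0,0]'
cat > up.py <<'E'
from h import *
import sys,itertools
# upright block check in tray: args y positions (mm)
cs=[env.capture(n) for n in("scene","side")];R=[]
for c in cs:
    hsv=cv2.cvtColor(c["color"],cv2.COLOR_RGB2HSV);R.append((cam(c),((hsv[:,:,2]>185)&(hsv[:,:,1]<45)).astype(np.uint8),hsv))
def score(x,y,yaw,tl):
    C=np.array([x,y,.034]);a=np.radians(yaw);w=np.array([np.cos(a),np.sin(a),0]);v=np.array([-w[1],w[0],0]);t=np.radians(tl);up=np.array([0,0,1])*np.cos(t)+v*np.sin(t);n=np.cross(w,up);sc=0
    X=[C+.03*i*w+.03*j*up+.009*k*n for i in(1,-1)for j in(1,-1)for k in(1,-1)]
    for cm,m,h in R:
        q=np.zeros_like(m);cv2.fillConvexPoly(q,cv2.convexHull(proj(cm,X).round().astype(np.int32)),1);r=cv2.dilate(q,np.ones((5,5)))-q
        sc+=m[q>0].mean()-m[r>0].mean()
    return sc
for a in sys.argv[1:]:
    y0=float(a)/1e3
    b=max((score(.553+dx,y0+dy,yw,tl),dx,dy,yw,tl) for dx in np.arange(-.012,.013,.004) for dy in np.arange(-.016,.017,.004) for yw in(-6,-2,2,6) for tl in(-12,-6,0,6,12))
    print("y",round(y0+b[2],3),"x",round(.553+b[1],3),"yaw",b[3],"tilt",b[4],"score",round(b[0],2))
E
python3 up.py -382
```

```text
time_s: 24.25
eef_pos: [0.5517, -0.3812, 0.0569]
tool_rot: [-3.14, -0.001, 1.55]
force: [0.5, 0.1, 1.2]
grip_width: 0.0794
grasp_force: 0.0
time_s: 25.95
eef_pos: [0.5091, 0.0084, 0.0629]
tool_rot: [-3.141, 0.001, 0.695]
force: [0.7, -0.0, 0.3]
grip_width: 0.0798
grasp_force: 0.0
y -0.39 x 0.549 yaw 6 tilt 0 score 0.92
```

```bash
python3 -m pendant '[1,1.6,-30,0,0,0,-16,0,0,0,-5,0,0,0,0,0]'; python3 -m pendant '[0,0,0,0,0,0,0,0,0,0,0,0,0,0,0,0,0,0,0,0]' -1 3; python3 -m pendant '[0,0,20,0,0,0,20,0,0,0,20,0,0,0,20,0,0,0,10,0,0,0,0,0,0,0,0,0]';python3 tilt.py -1
```

```text
time_s: 26.45
eef_pos: [0.5108, 0.0098, 0.0124]
tool_rot: [3.141, -0.001, 0.695]
force: [-0.4, 0.0, -0.1]
grip_width: 0.0799
grasp_force: 0.0
time_s: 26.95
eef_pos: [0.5107, 0.01, 0.0124]
tool_rot: [3.14, -0.001, 0.695]
force: [0.3, -1.2, 5.1]
grip_width: 0.0599
grasp_force: 3.0
time_s: 27.65
eef_pos: [0.5097, 0.0102, 0.101]
tool_rot: [-3.141, 0.001, 0.695]
force: [0.2, 0.2, -1.2]
grip_width: 0.0598
grasp_force: 3.0
[(np.float64(1.364), 68, 28, 0), (np.float64(1.364), 64, 28, 0), (np.float64(1.364), 60, 28, 0), (np.float64(1.322), 56, 28, 0)] width 0.05959163929821044 [0.5095 0.0102 0.1006]
```

```bash
python3 -m pendant '[0,0,3,0,4.3,-37,1,4.9,4.3,-37,0,4.9,4.3,-37,0,4.9,4.3,-37,0,4.9,4.3,-37,0,4.9,4.3,-37,0,4.9,4.3,-37,0,4.9,4.3,-37,0,4.9,4.3,-37,0,4.9,4.3,-37,0,4.9,0,0,0,0,0,0,0,0]' -1 15; python3 -m pendant '[0,0,-20,0,0,0,-14,0,0,0,-5,0,0,0,0,0]' -1 6
```

```text
time_s: 29.05
eef_pos: [0.5525, -0.3602, 0.1046]
tool_rot: [-3.14, -0.001, 1.548]
force: [-0.0, 1.2, -1.3]
grip_width: 0.0594
grasp_force: 15.0
time_s: 29.45
eef_pos: [0.5528, -0.3587, 0.0656]
tool_rot: [-3.14, -0.002, 1.551]
force: [0.5, 0.2, -0.0]
grip_width: 0.0599
grasp_force: 6.0
```

```bash
python3 -m pendant '[0,-2,-3,0,0,0,-2,0,0,0,0,0]'; python3 -m pendant '[0,4,0.3,0,0,4,0.3,0,0,4,0,0,0,0,0,0]';python3 -m pendant '[0,4,-0.5,0,0,4,-0.5,0,0,3,-1,0,0,0,-1,0,0,0,0,0]'; python3 tilt.py -1
```

```text
time_s: 29.75
eef_pos: [0.5532, -0.362, 0.0619]
tool_rot: [3.141, 0.0, 1.55]
force: [-0.6, 0.2, -0.6]
grip_width: 0.0597
grasp_force: 6.0
time_s: 30.15
eef_pos: [0.5533, -0.3491, 0.0624]
tool_rot: [3.142, -0.0, 1.551]
force: [0.6, 0.9, -0.2]
grip_width: 0.0597
grasp_force: 6.0
time_s: 30.65
eef_pos: [0.5532, -0.3392, 0.0597]
tool_rot: [3.141, 0.001, 1.55]
force: [-1.2, 0.2, 2.5]
grip_width: 0.0597
grasp_force: 6.0
[(np.float64(0.642), 116, 16, 4), (np.float64(0.633), 120, 20, 8), (np.float64(0.633), 32, 16, 0), (np.float64(0.63), 52, 16, 4)] width 0.05997167265250516 [ 0.5532 -0.3393  0.0597]
```

```bash
python3 -m pendant '[0,3,-0.5,0,0,3,-0.5,0,0,0,-1,0,0,0,0,0]'; sed -i 's/(-12,-6,0,6,12)/(-30,-24,-18,-12,-6,0,6,12)/' up.py; python3 up.py -340 -388
```

```text
time_s: 31.15
eef_pos: [0.5536, -0.3339, 0.0588]
tool_rot: [3.14, 0.002, 1.55]
force: [-1.4, -2.3, 8.4]
grip_width: 0.0603
grasp_force: 6.0
y -0.324 x 0.549 yaw 2 tilt 0 score 1.51
y -0.372 x 0.561 yaw -6 tilt -30 score 0.23
```

```bash
python3 -m pendant '[0,0,0,0,0,0,0,0,0,0,0,0,0,0,0,0]' 0.74 3; python3 -m pendant '[0,0,20,0,0,0,40,0,0,0,20,0,0,40,0,0,0,40,0,0,0,40,0,0,0,40,0,0,0,40,0,0,0,0,0,0]'
python3 - <<'E'
from h import *
a=env.capture("scene");b=env.capture("side");o=[]
for c in(a,b):
    x,y=proj(cam(c),[(.553,-.3,.03)])[0].astype(int)
    i=c["color"][y-45:y+45,x-60:x+60,::-1];o.append(cv2.resize(i,(400,300),interpolation=cv2.INTER_CUBIC))
    print(x,y,proj(cam(c),[(.553,-.388,.064),(.553,-.34,.064)]).round(0))
cv2.imwrite("pics/p3.png",np.hstack(o))
E
python3 up.py -340 -388
```

```text
time_s: 31.65
eef_pos: [0.5531, -0.3326, 0.0569]
tool_rot: [-3.141, -0.001, 1.55]
force: [0.4, -0.0, -0.3]
grip_width: 0.0793
grasp_force: 0.0
time_s: 32.55
eef_pos: [0.5527, -0.1282, 0.1373]
tool_rot: [-3.141, -0.002, 1.555]
force: [-0.6, 0.1, 0.8]
grip_width: 0.0796
grasp_force: 0.0
205 194 [[186. 174.]
 [196. 180.]]
305 166 [[314. 146.]
 [310. 153.]]
y -0.344 x 0.561 yaw 2 tilt -30 score 0.55
y -0.384 x 0.545 yaw 6 tilt -18 score 0.6
```

View pics/p3.png

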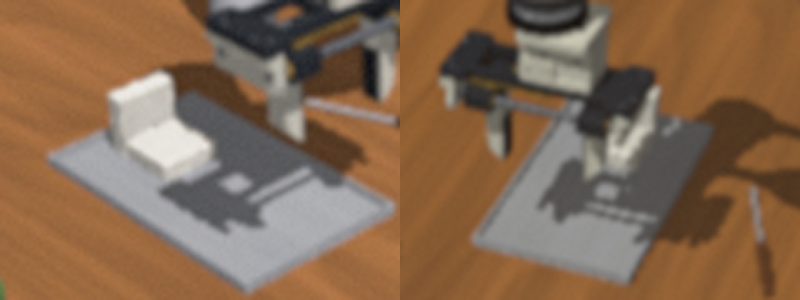

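Block C has toppled and lies flat in the tray, at (165,145) in the left crop, while block A still stands at (140,105). The drag started before the block touched the floor, so it was under-rotated when I let go. I'll measure with a better mask from beyond the tray.

```bash
python3 -m pendant '[0,-10,40,0,0,-20,40,0,0,-45,40,0,0,-45,40,0,0,-45,0,0,0,-45,0,0,0,-45,0,0,0,-45,0,0,0,0,0,0,0,0,0,0]'
cat > blk.py <<'E'
from h import *
import sys
st=env.read_state();c=save("wrist",sys.argv[1]);cm=cam(c,st);print(st["eef_pos"].round(4),st["tool_rot"].round(3))
I=c["color"].astype(int);hsv=cv2.cvtColor(c["color"],cv2.COLOR_RGB2HSV)
m=((hsv[:,:,1]<60)&(hsv[:,:,2]>int(sys.argv[3]) if len(sys.argv)>3 else (hsv[:,:,1]<60)&(hsv[:,:,2]>200)&(I[:,:,0]>=I[:,:,2]))
m=m.astype(np.uint8); m[248:]=0
z=float(sys.argv[2])
ct,_=cv2.findContours(m,cv2.RETR_EXTERNAL,cv2.CHAIN_APPROX_NONE)
for k in ct:
    if cv2.contourArea(k)<150:continue
    u=k.reshape(-1,2);P=back(cm,u,z)[:,:2]
    r=cv2.minAreaRect((P*1000).astype(np.float32));print(u.mean(0).round(0),"c",np.round(r[0],1),"size",np.round(r[1],1),"ang",round(r[2],1),"cut" if u[:,1].max()>245 else "")
E
python3 blk.py pics/w5.png .022
```

```text
time_s: 33.75
eef_pos: [0.5519, -0.4199, 0.2823]
tool_rot: [-3.141, -0.001, 1.546]
force: [1.2, 0.8, 1.2]
grip_width: 0.08
grasp_force: 0.0  File "blk.py", line 5
    m=((hsv[:,:,1]<60)&(hsv[:,:,2]>int(sys.argv[3]) if len(sys.argv)>3 else (hsv[:,:,1]<60)&(hsv[:,:,2]>200)&(I[:,:,0]>=I[:,:,2]))
      ^
SyntaxError: '(' was never closed
```

```bash
sed -i '5s/.*/m=(hsv[:,:,1]<60)\&(hsv[:,:,2]>int(sys.argv[3]) if len(sys.argv)>3 else hsv[:,:,2]>200)\&(I[:,:,0]>=I[:,:,2])/' blk.py; python3 blk.py pics/w5.png .022
```

```text
[ 0.5519 -0.4199  0.2823] [-3.141e+00 -1.000e-03  1.546e+00]
[281. 150.] c [ 552.8 -388.5] size [19.4 67.9] ang 88.6 
[280. 115.] c [ 553.4 -344.9] size [60.3 61.5] ang 88.6
```

View pics/w5.png

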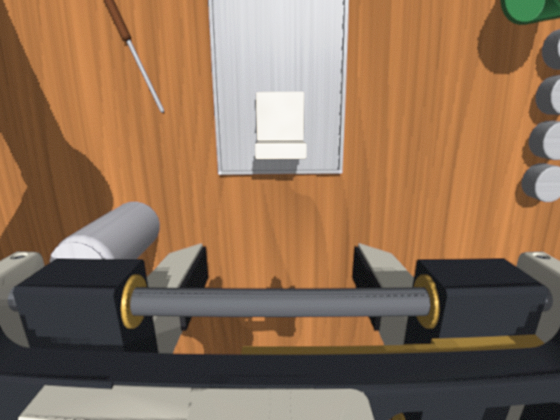

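The wrist view shows block A standing, with its top at (280,150), and block C lying flat against it at (280,115). The tray corners are at (219,174) and (341,173). I'll regrasp C by its +y edge.

```bash
sed -i 's/((hsv\[:,:,1\]<50)&(hsv\[:,:,2\]>130))/((hsv[:,:,1]<60)\&(hsv[:,:,2]>130)\&(c["color"][:,:,0]>=c["color"][:,:,2]))/; s/range(-20,121,4)/range(20,121,4)/' tilt.py; grep -c '>=c' tilt.py; python3 -m pendant '[0.5,37,0,0,0.5,37,-30,0,0.5,36,-40,0,0,0,-40,0,0,0,-40,0,0,0,-40,0,0,0,-30,0,0,0,0,0,0,0,0,0]' 0.74 3
```

```text
1
time_s: 34.7
eef_pos: [0.5552, -0.3097, 0.0678]
tool_rot: [3.141, 0.0, 1.551]
force: [0.5, 0.6, 0.3]
grip_width: 0.0798
grasp_force: 0.0
```

```bash
python3 -m pendant '[-1.7,-0.7,-30,0,0,0,-16,0,0,0,-6,0,0,0,0,0]'; python3 -m pendant '[0,0,0,0,0,0,0,0,0,0,0,0,0,0,0,0,0,0,0,0]' -1 8; python3 -m pendant '[0,10,0,0,0,20,0,0,0,10,0,0,0,10,0,0,0,0,0,0]' -1 8; python3 -m pendant '[0,0,0,0,0,0,20,0,0,0,20,0,0,0,20,0,0,0,20,0,0,0,10,0,0,0,0,0,0,0,0,0]' -1 3;python3 tilt.py 1
```

```text
time_s: 35.1
eef_pos: [0.5537, -0.3112, 0.016]
tool_rot: [3.14, 0.001, 1.55]
force: [0.2, 0.3, 0.3]
grip_width: 0.0798
grasp_force: 0.0
time_s: 35.6
eef_pos: [0.5535, -0.3113, 0.0156]
tool_rot: [3.14, 0.001, 1.55]
force: [0.2, 1.3, 5.4]
grip_width: 0.0592
grasp_force: 8.0
time_s: 36.1
eef_pos: [0.5531, -0.2596, 0.0148]
tool_rot: [-3.142, -0.0, 1.552]
force: [-0.8, 0.3, 6.4]
grip_width: 0.0593
grasp_force: 8.0
time_s: 36.9
eef_pos: [0.5524, -0.2607, 0.1035]
tool_rot: [-3.14, -0.001, 1.55]
force: [-0.1, -0.1, -1.7]
grip_width: 0.0595
grasp_force: 3.0
[(np.float64(0.918), 28, 20, 0), (np.float64(0.91), 32, 28, 0), (np.float64(0.895), 24, 20, 0), (np.float64(0.88), 40, 28, 4)] width 0.059838325132452935 [ 0.5522 -0.2605  0.1031]
```

Run:
```python
from h import *
c=env.capture("scene");cm=cam(c);st=env.read_state();p=st["eef_pos"]
x,y=proj(cm,[p])[0].astype(int);print(x,y)
for n in("scene","side"):
    c=env.capture(n);cm=cam(c);x,y=proj(cm,[p])[0].astype(int);print(n,x,y)
    h=cv2.cvtColor(c["color"],cv2.COLOR_RGB2HSV)
    for j in range(y-6,y+34,2): print(j-y,' '.join(f"{int(v):3d}{'w' if int(r)-int(b)>4 else '.' if abs(int(r)-int(b))<=4 else 'b'}" if s<70 else " -- " for v,s,r,b in zip(h[j,x-22:x+23:2,2],h[j,x-22:x+23:2,1],c["color"][j,x-22:x+23:2,0],c["color"][j,x-22:x+23:2,2])))
```

```text
212 177
scene 212 177
-6 104w 131w 141w 124w 119w 116w 122w 118w  --   --   --   --   --   --  164w  75w  55. 168w 174w  --   --   --   -- 
-4 128w 129w 129w 111w 117w 120w 124w 139w  --   --   --   --  224w 240w 246w 200w  84w 150w  --   --   --   --   -- 
-2 147w 125w 128w 127w 122w 123w 161w 181w 160w 187w 219w 241w 247w 247w 248w 240w 151w  --   --   --   --   --   -- 
0 126w 124w 127w 122w 114w 127w 183w 188w 209w 245w 247w 247w 247w 241w 219w 164w  --   --   --   --   --   --   -- 
2 126w 126w 126w 116w  93. 119w 180w 185w 204w 248w 245w 234w 203w 162w 142w 132w  --   --   --   --   --   --   -- 
4 127w 127w 127w 116w  92.  97. 141w 170w 193w 227w 190w 152w 143w 145w 142w 124w  --   --   --   --   --   --   -- 
6 128w 135w 124w 117w  92.  92. 122. 137w 149w 140w 140w 142w 143w 142w 138w 129w  --   --   --   --   --   --   -- 
8 164w 180w 126w 120w  96. 100. 124w 131w 140w 138w 139w 142w 141w 138w 134w  --   --   --   --   --   --   --   -- 
10 155w 194w 149w 122w  98. 104. 127w 136w 143w 140w 143w 142w 140w 139w 130w 105. 126w  --   --   --   --   --   -- 
12 148w 199w 177w 109
[... 2943 characters left out ...]
. 148. 147. 146. 147. 144. 146. 144. 146. 148. 147. 149. 146. 146. 145. 144. 146. 145. 146. 144. 143. 144. 146.
24 148. 148. 146. 147. 146. 146. 146. 145. 147. 148. 148. 147. 147. 146. 146. 145. 147. 146. 147. 144. 145. 145. 145.
26 147. 146. 148. 147. 148. 147. 145. 148. 148. 149. 150. 147. 147. 146. 146. 148. 147. 148. 145. 144. 146. 147. 141.
28 147. 146. 148. 147. 148. 145. 147. 148. 149. 149. 148. 148. 148. 147. 147. 147. 149. 148. 147. 146. 147. 146. 122.
30 147. 147. 147. 147. 146. 145. 147. 148. 149. 149. 149. 147. 148. 147. 148. 148. 149. 147. 147. 147. 148. 140.  99w
32 147. 147. 145. 146. 146. 147. 147. 150. 150. 149. 147. 148. 146. 147. 149. 149. 149. 147. 147. 149. 147. 118.  --
```

```bash
sed -i 's/(hsv\[:,:,2\]>130)&(c\["color"\]\[:,:,0\]>=c\["color"\]\[:,:,2\])/(hsv[:,:,2]>115)\&(c["color"][:,:,0].astype(int)-c["color"][:,:,2]>4)/' tilt.py;  python3 tilt.py 1
```

```text
[(np.float64(1.31), 68, 28, 4), (np.float64(1.294), 68, 24, 0), (np.float64(1.293), 64, 28, 0), (np.float64(1.27), 72, 28, 4)] width 0.059873576710093745 [ 0.5528 -0.2608  0.104 ]
```

```bash
python3 -m pendant '[0,-31,0,0,0,-30,0,0,0,0,-20,0,0,0,-15,0,0,0,-4,0,0,0,0,0,0,0,0,0]' -1 6; python3 -m pendant '[0,0,-2,0,0,0,-1,0,0,0,0,0]';python3 -m pendant '[0,0,-1.5,0,0,0,0,0]'; python3 tilt.py 1
```

```text
time_s: 37.95
eef_pos: [0.5534, -0.322, 0.0663]
tool_rot: [3.141, 0.001, 1.551]
force: [-0.4, 0.6, -0.4]
grip_width: 0.0595
grasp_force: 6.0
time_s: 38.25
eef_pos: [0.553, -0.3218, 0.0628]
tool_rot: [3.141, 0.0, 1.55]
force: [0.0, -0.2, -0.3]
grip_width: 0.0597
grasp_force: 6.0
time_s: 38.45
eef_pos: [0.5533, -0.3221, 0.0618]
tool_rot: [3.14, 0.001, 1.55]
force: [0.6, 0.4, 4.3]
grip_width: 0.0595
grasp_force: 6.0
[(np.float64(1.197), 68, 24, 0), (np.float64(1.173), 72, 28, 4), (np.float64(1.162), 72, 24, 0), (np.float64(1.162), 68, 28, 4)] width 0.05956591697531204 [ 0.5533 -0.3221  0.0618]
```

Floor contact at 4.3 N. Now the drag toward −y, checking the tilt before release.

```bash
python3 -m pendant '[0,-4,0.3,0,0,-4,0.2,0,0,-4,0,0,0,0,0,0]';python3 -m pendant '[0,-4,-0.4,0,0,-4,-0.6,0,0,-2,-0.8,0,0,0,-0.5,0,0,0,0,0]'; python3 tilt.py 1
```

```text
time_s: 38.95
eef_pos: [0.5531, -0.3348, 0.0618]
tool_rot: [3.141, 0.001, 1.55]
force: [-0.3, 0.4, 6.0]
grip_width: 0.0597
grasp_force: 6.0
time_s: 39.45
eef_pos: [0.5529, -0.3443, 0.0599]
tool_rot: [3.141, 0.001, 1.55]
force: [-1.4, 1.0, 8.0]
grip_width: 0.0597
grasp_force: 6.0
[(np.float64(1.18), 88, 24, 0), (np.float64(1.165), 88, 28, 4), (np.float64(1.165), 88, 28, 0), (np.float64(1.162), 84, 28, 0)] width 0.06003147901124948 [ 0.553  -0.3443  0.0599]
```

```bash
python3 -m pendant '[0,0,0,0,0,0,0,0,0,0,0,0,0,0,0,0]' 0.74 3; python3 -m pendant '[0,0,20,0,0,0,40,0,0,0,20,0,10.2,34.4,0,5.1,10.2,34.4,0,5.1,10.2,34.4,0,5.1,10.2,34.4,0,5.1,10.2,34.4,0,5.1,10.2,34.4,0,5.1,10.2,34.4,0,5.1,10.2,34.4,0,5.1,10.2,34.4,0,5.1,10.2,34.4,0,5.1,0,0,-40,0,0,0,-30,0,0,0,0,0,0,0,0,0]'; sed -i 's/((hsv\[:,:,2\]>185)&(hsv\[:,:,1\]<45))/((hsv[:,:,2]>115)\&(hsv[:,:,1]<60)\&(c["color"][:,:,0].astype(int)-c["color"][:,:,2]>4))/' up.py; python3 up.py -384 -340
```

```text
time_s: 39.95
eef_pos: [0.5527, -0.3438, 0.0587]
tool_rot: [-3.141, -0.001, 1.55]
force: [0.7, -0.0, -0.2]
grip_width: 0.0797
grasp_force: 0.0
time_s: 41.65
eef_pos: [0.655, -0.0, 0.0694]
tool_rot: [-3.141, -0.001, 2.44]
force: [0.9, -0.4, 0.9]
grip_width: 0.0799
grasp_force: 0.0
y -0.384 x 0.553 yaw -2 tilt 0 score 1.18
y -0.344 x 0.553 yaw 6 tilt 6 score 1.21
```

```bash
python3 -m pendant '[-0.4,0,-30,0,0,0,-20,0,0,0,-7,0,0,0,0,0]'; python3 -m pendant '[0,0,0,0,0,0,0,0,0,0,0,0,0,0,0,0,0,0,0,0]' -1 3; python3 -m pendant '[0,0,20,0,0,0,20,0,0,0,20,0,0,0,20,0,0,0,15,0,0,0,0,0,0,0,0,0]';python3 tilt.py -1
```

```text
time_s: 42.15
eef_pos: [0.6548, -0.0002, 0.0128]
tool_rot: [3.141, 0.0, 2.44]
force: [0.5, -0.2, 0.7]
grip_width: 0.0797
grasp_force: 0.0
time_s: 42.65
eef_pos: [0.6552, 0.0, 0.0133]
tool_rot: [3.141, 0.002, 2.44]
force: [-0.2, -1.3, 5.0]
grip_width: 0.06
grasp_force: 3.0
time_s: 43.35
eef_pos: [0.6542, 0.0002, 0.1066]
tool_rot: [-3.141, -0.001, 2.44]
force: [-0.2, -0.5, -1.5]
grip_width: 0.0599
grasp_force: 3.0
[(np.float64(1.341), 84, 28, 0), (np.float64(1.268), 84, 28, 4), (np.float64(1.265), 80, 28, 0), (np.float64(1.239), 84, 24, 0)] width 0.05954237136219271 [6.537e-01 2.000e-04 1.058e-01]
```

```bash
python3 -m pendant '[0,0,0,0,-10.1,-30,0,-5.1,-10.1,-30,0,-5.1,-10.1,-30,0,-5.1,-10.1,-30,0,-5.1,-10.1,-30,0,-5.1,-10.1,-30,0,-5.1,-10.1,-30,0,-5.1,-10.1,-30,0,-5.1,-10.1,-30,0,-5.1,-10.1,-30,0,-5.1,0,0,0,0,0,0,0,0]' -1 15; python3 -m pendant '[0,0,-20,0,0,0,-15,0,0,0,-6,0,0,0,0,0]' -1 6; python3 tilt.py -1
```

```text
time_s: 44.75
eef_pos: [0.553, -0.3002, 0.1065]
tool_rot: [-3.141, -0.001, 1.549]
force: [0.8, 1.3, -0.4]
grip_width: 0.0591
grasp_force: 15.0
time_s: 45.15
eef_pos: [0.5534, -0.2985, 0.0652]
tool_rot: [-3.14, -0.001, 1.552]
force: [-0.3, -1.0, -0.0]
grip_width: 0.0595
grasp_force: 6.0
[(np.float64(1.21), 80, 28, 0), (np.float64(1.205), 84, 28, 0), (np.float64(1.182), 76, 28, 0), (np.float64(1.175), 72, 28, 0)] width 0.05928664192550626 [ 0.5541 -0.2995  0.0668]
```

```bash
python3 -m pendant '[0,0,-2,0,0,0,-1.5,0,0,0,-1,0,0,0,0,0]';python3 -m pendant '[0,0,-1.5,0,0,0,0,0]'; python3 tilt.py -1
```

```text
time_s: 45.65
eef_pos: [0.554, -0.3004, 0.0631]
tool_rot: [3.14, 0.001, 1.55]
force: [-1.4, 1.3, 5.1]
grip_width: 0.0593
grasp_force: 6.0
time_s: 45.85
eef_pos: [0.554, -0.3006, 0.062]
tool_rot: [3.14, 0.002, 1.55]
force: [-1.8, -0.1, 7.4]
grip_width: 0.0598
grasp_force: 6.0
[(np.float64(1.217), 84, 28, 0), (np.float64(1.211), 80, 28, 0), (np.float64(1.195), 84, 24, 0), (np.float64(1.191), 84, 28, 4)] width 0.05960267995159854 [ 0.554  -0.3006  0.062 ]
```

```bash
python3 -m pendant '[0,3,0,0,0,3,-0.3,0,0,1,-0.7,0,0,0,-0.5,0,0,0,0,0]'; python3 tilt.py -1
```

```text
time_s: 46.45
eef_pos: [0.554, -0.293, 0.0602]
tool_rot: [3.14, 0.001, 1.55]
force: [-1.9, 1.6, 7.2]
grip_width: 0.0595
grasp_force: 6.0
[(np.float64(1.288), 88, 28, 4), (np.float64(1.288), 88, 24, 0), (np.float64(1.242), 92, 28, 4), (np.float64(1.23), 96, 28, 0)] width 0.05993828829218266 [ 0.554  -0.2931  0.0601]
```

```bash
python3 -m pendant '[0,0,0,0,0,0,0,0,0,0,0,0,0,0,0,0]' 0.74 3; python3 -m pendant '[0,0,20,0,0,0,40,0,0,0,30,0,0,40,40,0,0,45,40,0,0,45,40,0,0,45,35,0,0,45,0,0,0,40,0,0,0,0,0,0,0,0,0,0]'; python3 up.py -384 -342 -296; python3 blk.py pics/w6.png .018
```

```text
time_s: 46.95
eef_pos: [0.5535, -0.2928, 0.0585]
tool_rot: [-3.141, -0.0, 1.55]
force: [-0.8, 0.2, -0.6]
grip_width: 0.0794
grasp_force: 0.0
time_s: 48.05
eef_pos: [0.5535, -0.0576, 0.2813]
tool_rot: [3.141, 0.0, 1.552]
force: [-0.4, -0.6, -0.2]
grip_width: 0.0797
grasp_force: 0.0
y -0.384 x 0.553 yaw -2 tilt 0 score 1.16
y -0.346 x 0.553 yaw 6 tilt 6 score 0.8
y -0.296 x 0.553 yaw 6 tilt 0 score 1.14
[ 0.5536 -0.0592  0.281 ] [-3.141  0.     1.55 ]
[148. 183.] c [372.9 -68.2] size [55.8 57.4] ang 88.3 
[538.  97.] c [903.1  34.4] size [ 73.4 243.6] ang 6.0 
[339.  25.] c [628.3 121.4] size [59.  59.4] ang 83.0 
[258.   9.] c [534.2 133.7] size [32.1 68.5] ang 88.4 
[172.  30.] c [426.4 120.4] size [59.3 59. ] ang 29.1
```

```bash
python3 -m pendant '[17.5,37,-20,-3,17.5,37,-30,-3,17.5,37,-40,0,17.5,36,-40,0,0,0,-40,0,0,0,-40,0,0,0,0,0,0,0,0,0]'
```

```text
time_s: 49.0
eef_pos: [0.6194, 0.0781, 0.0816]
tool_rot: [-3.141, 0.0, 1.444]
force: [-0.3, -0.1, 1.2]
grip_width: 0.0801
grasp_force: 0.0
```

```bash
python3 -m pendant '[4,9.4,-10,0,0,0,-30,0,0,0,-20,0,0,0,-9,0,0,0,0,0]'; python3 -m pendant '[0,0,0,0,0,0,0,0,0,0,0,0,0,0,0,0,0,0,0,0]' -1 3; python3 -m pendant '[0,0,20,0,0,0,20,0,0,0,20,0,0,0,20,0,0,0,15,0,0,0,0,0,0,0,0,0]';python3 tilt.py -1
```

```text
time_s: 49.5
eef_pos: [0.6234, 0.0888, 0.0125]
tool_rot: [3.141, -0.0, 1.445]
force: [-0.6, 0.8, 0.4]
grip_width: 0.08
grasp_force: 0.0
time_s: 50.0
eef_pos: [0.6239, 0.0887, 0.0135]
tool_rot: [3.139, -0.0, 1.445]
force: [0.1, -0.2, 4.6]
grip_width: 0.0602
grasp_force: 3.0
time_s: 50.7
eef_pos: [0.6226, 0.0886, 0.1068]
tool_rot: [-3.141, 0.0, 1.446]
force: [1.1, -0.1, -0.9]
grip_width: 0.0598
grasp_force: 3.0
[(np.float64(1.594), 80, 28, 0), (np.float64(1.512), 72, 24, 0), (np.float64(1.507), 76, 28, 4), (np.float64(1.48), 76, 28, 0)] width 0.06003805518021678 [0.6222 0.0886 0.106 ]
```

```bash
python3 -m pendant '[0,0,0,0,-7.7,-39,0,1,-7.7,-39,0,1,-7.7,-39,0,1,-7.7,-39,0,1,-7.7,-39,0,1,-7.7,-39,0,1,-7.7,-39,0,0,-7.7,-39,0,0,-7.7,-39,0,0,0,0,0,0,0,0,0,0]' -1 15; python3 -m pendant '[0,0,-20,0,0,0,-15,0,0,0,-6,0,0,0,0,0]' -1 6; python3 -m pendant '[0,0,-2,0,0,0,-1.5,0,0,0,0,0]'; python3 tilt.py -1
```

```text
time_s: 52.0
eef_pos: [0.5531, -0.2629, 0.1066]
tool_rot: [-3.141, -0.001, 1.548]
force: [-0.2, 0.3, -0.9]
grip_width: 0.0589
grasp_force: 15.0
time_s: 52.4
eef_pos: [0.5535, -0.2608, 0.0654]
tool_rot: [-3.14, -0.001, 1.552]
force: [0.3, -0.5, -0.7]
grip_width: 0.0596
grasp_force: 6.0
time_s: 52.7
eef_pos: [0.554, -0.2623, 0.0633]
tool_rot: [3.141, 0.0, 1.55]
force: [-0.2, 0.0, -1.4]
grip_width: 0.0593
grasp_force: 6.0
[(np.float64(1.213), 80, 28, 0), (np.float64(1.18), 76, 28, 0), (np.float64(1.163), 72, 28, 0), (np.float64(1.148), 84, 28, 0)] width 0.05991417139244071 [ 0.5539 -0.2624  0.0633]
```

```bash
python3 -m pendant '[0,0,-1.5,0,0,0,-1,0,0,0,0,0]';  python3 -m pendant '[0,3.5,0.1,0,0,3.5,0,0,0,3.5,-0.3,0,0,2.5,-0.7,0,0,0,-0.5,0,0,0,0,0]'; python3 tilt.py -1
```

```text
time_s: 53.1
eef_pos: [0.5543, -0.2632, 0.0621]
tool_rot: [3.139, 0.002, 1.55]
force: [-2.6, -0.2, 7.4]
grip_width: 0.0596
grasp_force: 6.0
time_s: 53.7
eef_pos: [0.5543, -0.2492, 0.0601]
tool_rot: [3.14, 0.0, 1.55]
force: [-1.3, 1.4, 9.0]
grip_width: 0.0595
grasp_force: 6.0
[(np.float64(1.13), 88, 28, 4), (np.float64(1.13), 88, 24, 0), (np.float64(1.122), 92, 28, 4), (np.float64(1.115), 96, 28, 0)] width 0.05950359667157206 [ 0.5544 -0.2492  0.0601]
```

```bash
python3 -m pendant '[0,0,0,0,0,0,0,0,0,0,0,0,0,0,0,0]' 0.74 3; python3 -m pendant '[0,0,20,0,0,0,40,0,0,0,20,0,-12.3,37.7,0,3.35,-12.3,37.7,0,3.35,-12.3,37.7,0,3.35,-12.3,37.7,0,3.35,-12.3,37.7,0,3.35,-12.3,37.7,0,3.35,-12.3,37.7,0,3.35,-12.3,37.7,0,3.35,-12.3,37.7,0,3.35,0,0,0,0,0,0,-40,0,0,0,-30,0,0,0,0,0,0,0,0,0]'; python3 up.py -384 -342 -296 -252
```

```text
time_s: 54.2
eef_pos: [0.5536, -0.2492, 0.0586]
tool_rot: [-3.141, -0.0, 1.55]
force: [0.5, -0.3, 1.0]
grip_width: 0.0794
grasp_force: 0.0
time_s: 55.9
eef_pos: [0.4434, 0.0894, 0.0693]
tool_rot: [-3.141, -0.0, 2.076]
force: [-0.4, 0.3, 0.4]
grip_width: 0.0801
grasp_force: 0.0
y -0.388 x 0.553 yaw 2 tilt 0 score 0.98
y -0.35 x 0.545 yaw 6 tilt 6 score 0.56
y -0.3 x 0.545 yaw 2 tilt 6 score 0.36
y -0.256 x 0.553 yaw -2 tilt 0 score 0.6
```

```bash
python3 -m pendant '[0,0.8,-30,0,0,0,-20,0,0,0,-7,0,0,0,0,0]'; python3 -m pendant '[0,0,0,0,0,0,0,0,0,0,0,0,0,0,0,0,0,0,0,0]' -1 3; python3 -m pendant '[0,0,20,0,0,0,20,0,0,0,20,0,0,0,20,0,0,0,15,0,0,0,0,0,0,0,0,0]';python3 tilt.py -1
```

```text
time_s: 56.4
eef_pos: [0.4434, 0.0906, 0.0123]
tool_rot: [3.141, 0.0, 2.076]
force: [0.9, -0.0, 1.1]
grip_width: 0.0798
grasp_force: 0.0
time_s: 56.9
eef_pos: [0.4436, 0.0907, 0.0126]
tool_rot: [3.14, 0.001, 2.077]
force: [0.7, -0.8, 3.8]
grip_width: 0.0598
grasp_force: 3.0
time_s: 57.6
eef_pos: [0.4428, 0.0908, 0.1066]
tool_rot: [-3.142, -0.0, 2.076]
force: [0.5, -0.3, -1.5]
grip_width: 0.0599
grasp_force: 3.0
[(np.float64(1.296), 80, 28, 0), (np.float64(1.269), 84, 28, 0), (np.float64(1.24), 76, 28, 0), (np.float64(1.216), 80, 28, 4)] width 0.0598353905623682 [0.4423 0.0907 0.106 ]
```

```bash
python3 -m pendant '[0,0,0,0,12.3,-34.3,0,-3.35,12.3,-34.3,0,-3.35,12.3,-34.3,0,-3.35,12.3,-34.3,0,-3.35,12.3,-34.3,0,-3.35,12.3,-34.3,0,-3.35,12.3,-34.3,0,-3.35,12.3,-34.3,0,-3.35,12.3,-34.3,0,-3.35,0,0,0,0,0,0,0,0]' -1 15; python3 -m pendant '[0,0,-20,0,0,0,-15,0,0,0,-6,0,0,0,0,0]' -1 6; python3 -m pendant '[0,0,-2,0,0,0,-1.5,0,0,0,0,0]'; python3 -m pendant '[0,0,-1.5,0,0,0,0,0]';python3 tilt.py -1
```

```text
time_s: 58.9
eef_pos: [0.5531, -0.2182, 0.1057]
tool_rot: [-3.14, -0.001, 1.549]
force: [0.2, 1.0, -1.2]
grip_width: 0.0589
grasp_force: 15.0
time_s: 59.3
eef_pos: [0.553, -0.2166, 0.065]
tool_rot: [-3.139, -0.001, 1.552]
force: [-0.8, 0.9, -1.2]
grip_width: 0.0595
grasp_force: 6.0
time_s: 59.6
eef_pos: [0.5542, -0.2181, 0.0633]
tool_rot: [3.14, 0.001, 1.55]
force: [0.8, 0.4, 1.1]
grip_width: 0.0593
grasp_force: 6.0
time_s: 59.8
eef_pos: [0.5539, -0.2183, 0.0622]
tool_rot: [3.141, 0.001, 1.55]
force: [-1.2, 0.4, 5.5]
grip_width: 0.0601
grasp_force: 6.0
[(np.float64(1.181), 80, 28, 0), (np.float64(1.173), 84, 28, 0), (np.float64(1.158), 88, 28, 0), (np.float64(1.13), 80, 28, 4)] width 0.05963288273065776 [ 0.5539 -0.2183  0.0622]
```

```bash
python3 -m pendant '[0,3.5,0,0,0,3.5,-0.1,0,0,3,-0.3,0,0,2,-0.7,0,0,0,-0.5,0,0,0,0,0]'; python3 tilt.py -1
```

```text
time_s: 60.5
eef_pos: [0.554, -0.2061, 0.0602]
tool_rot: [3.141, 0.001, 1.551]
force: [-2.9, -0.9, 8.6]
grip_width: 0.0596
grasp_force: 6.0
[(np.float64(1.18), 92, 28, 4), (np.float64(1.18), 92, 24, 0), (np.float64(1.148), 88, 28, 4), (np.float64(1.148), 88, 24, 0)] width 0.059994229665016274 [ 0.554  -0.2061  0.0602]
```

```bash
python3 -m pendant '[0,0,0,0,0,0,0,0,0,0,0,0,0,0,0,0]' 0.74 3; python3 -m pendant '[0,0,20,0,0,0,40,0,0,0,30,0,-3,40,40,0,-3,45,40,0,-3,45,40,0,-3,45,10,0,-3,45,0,0,-3,30,0,0,0,0,0,0,0,0,0,0]';  python3 blk.py pics/w6.png .018
```

```text
time_s: 61.0
eef_pos: [0.5537, -0.2057, 0.0591]
tool_rot: [-3.141, -0.0, 1.55]
force: [0.6, 0.3, -0.6]
grip_width: 0.0794
grasp_force: 0.0
time_s: 62.1
eef_pos: [0.5371, 0.0243, 0.261]
tool_rot: [3.142, 0.0, 1.552]
force: [0.2, -0.7, 0.6]
grip_width: 0.0798
grasp_force: 0.0
[0.5371 0.0243 0.261 ] [3.142 0.    1.552]
[161. 239.] c [372.9 -54.6] size [32.3 57.8] ang 89.3 cut
[545. 166.] c [885.4  26. ] size [ 57.6 239.6] ang 13.0 cut
[272.  65.] c [530.  156.4] size [59.9 59.6] ang 26.7
```

```bash
python3 -m pendant '[2,25,-20,7,2,25,-30,7,2,25,-40,7,2.5,26,-40,6.9,0,0,-40,0,0,0,-20,0,0,0,0,0,0,0,0,0]'
```

```text
time_s: 62.95
eef_pos: [0.5463, 0.1239, 0.0714]
tool_rot: [3.141, 0.0, 2.036]
force: [0.5, 0.9, -0.1]
grip_width: 0.0798
grasp_force: 0.0
```

```bash
python3 -m pendant '[-0.5,1.6,-30,0,0,0,-22,0,0,0,-7,0,0,0,0,0]'; python3 -m pendant '[0,0,0,0,0,0,0,0,0,0,0,0,0,0,0,0,0,0,0,0]' -1 3; python3 -m pendant '[0,0,20,0,0,0,20,0,0,0,20,0,0,0,20,0,0,0,15,0,0,0,0,0,0,0,0,0]';python3 tilt.py -1
```

```text
time_s: 63.35
eef_pos: [0.5457, 0.1261, 0.0127]
tool_rot: [3.141, 0.0, 2.036]
force: [-0.3, -0.1, 0.7]
grip_width: 0.08
grasp_force: 0.0
time_s: 63.85
eef_pos: [0.5458, 0.1266, 0.013]
tool_rot: [3.14, 0.001, 2.037]
force: [0.3, -0.9, 4.8]
grip_width: 0.0597
grasp_force: 3.0
time_s: 64.55
eef_pos: [0.5448, 0.1266, 0.1066]
tool_rot: [-3.141, -0.0, 2.037]
force: [-0.3, 0.1, -1.3]
grip_width: 0.0596
grasp_force: 3.0
[(np.float64(1.345), 64, 28, 0), (np.float64(1.325), 68, 28, 0), (np.float64(1.288), 60, 28, 0), (np.float64(1.256), 64, 28, 4)] width 0.05994953096511861 [0.5444 0.1265 0.1058]
```

```bash
python3 -m pendant '[0,0,0,0,1.1,-38.8,0,-3.5,1.1,-38.8,0,-3.5,1.1,-38.8,0,-3.5,1.1,-38.8,0,-3.5,1.1,-38.8,0,-3.5,1.1,-38.8,0,-3.5,1.1,-38.8,0,-3.5,1.1,-38.8,0,-3.5,0,0,0,0,0,0,0,0]' -1 15; python3 -m pendant '[0,0,-20,0,0,0,-15,0,0,0,-6,0,0,0,0,0]' -1 6; python3 -m pendant '[0,0,-2,0,0,0,-1.5,0,0,0,0,0]';python3 tilt.py -1
```

```text
time_s: 65.75
eef_pos: [0.5534, -0.1843, 0.1061]
tool_rot: [-3.14, -0.001, 1.547]
force: [0.5, -0.0, -1.3]
grip_width: 0.0588
grasp_force: 15.0
time_s: 66.15
eef_pos: [0.5534, -0.1824, 0.0651]
tool_rot: [-3.14, -0.001, 1.55]
force: [0.6, -0.0, 0.2]
grip_width: 0.0596
grasp_force: 6.0
time_s: 66.45
eef_pos: [0.5541, -0.1837, 0.0629]
tool_rot: [3.141, 0.0, 1.549]
force: [0.4, 0.2, -1.4]
grip_width: 0.0595
grasp_force: 6.0
[(np.float64(1.173), 64, 28, 0), (np.float64(1.158), 68, 28, 0), (np.float64(1.108), 72, 28, 0), (np.float64(1.089), 60, 28, 0)] width 0.0597075410359345 [ 0.5541 -0.1838  0.0629]
```

```bash
python3 -m pendant '[0,-1,-1.5,0,0,0,-1,0,0,0,0,0]';python3 -m pendant '[0,0,-1.5,0,0,0,0,0]'; python3 tilt.py -1
```

```text
time_s: 66.85
eef_pos: [0.5542, -0.1855, 0.0608]
tool_rot: [3.14, 0.001, 1.548]
force: [-0.9, -1.2, 4.4]
grip_width: 0.0594
grasp_force: 6.0
time_s: 67.05
eef_pos: [0.5543, -0.1858, 0.0598]
tool_rot: [3.14, 0.002, 1.548]
force: [-2.2, -1.7, 7.8]
grip_width: 0.0597
grasp_force: 6.0
[(np.float64(1.101), 64, 28, 0), (np.float64(1.059), 72, 28, 0), (np.float64(1.058), 60, 28, 0), (np.float64(1.057), 68, 28, 0)] width 0.05985415741909027 [ 0.5543 -0.1858  0.0598]
```

```bash
python3 -m pendant '[0,4,0.6,0,0,4,0.5,0,0,4,0.2,0,0,0,0,0]'; python3 tilt.py -1; python3 -m pendant '[0,4,-0.1,0,0,4,-0.3,0,0,4,-0.7,0,0,0,-0.5,0,0,0,0,0]'; python3 tilt.py -1
```

```text
time_s: 67.55
eef_pos: [0.5544, -0.1728, 0.0607]
tool_rot: [3.14, 0.001, 1.549]
force: [-0.7, -1.4, 6.1]
grip_width: 0.0597
grasp_force: 6.0
[(np.float64(1.042), 76, 24, 0), (np.float64(1.025), 72, 24, 0), (np.float64(1.022), 80, 28, 4), (np.float64(1.01), 76, 28, 0)] width 0.05999743015210614 [ 0.5544 -0.173   0.0607]
time_s: 68.15
eef_pos: [0.5544, -0.1604, 0.0589]
tool_rot: [3.14, -0.0, 1.549]
force: [-0.7, 1.1, 6.0]
grip_width: 0.0599
grasp_force: 6.0
[(np.float64(1.05), 92, 28, 4), (np.float64(1.05), 92, 24, 0), (np.float64(1.045), 88, 28, 4), (np.float64(1.045), 88, 24, 0)] width 0.05999112882466915 [ 0.5544 -0.1604  0.0589]
```

```bash
python3 -m pendant '[0,0,0,0,0,0,0,0,0,0,0,0,0,0,0,0]' 0.74 3; python3 -m pendant '[0,0,20,0,0,0,40,0,0,0,40,0,0,0,40,0,0,0,40,0,0,-30,40,0,0,-40,0,0,0,-45,0,0,0,-45,0,0,0,-45,0,0,0,-40,0,0,0,-20,0,0,0,0,0,0,0,0,0,0]';  python3 blk.py pics/w7.png .064 190
python3 - <<'E'
from h import *
w=cv2.imread("pics/w7.png")[:260]
s=env.capture("scene")["color"][:,:,::-1]; a=cv2.resize(s[140:270,130:330],(400,260),interpolation=cv2.INTER_CUBIC);b=cv2.resize(s[220:350,320:520],(400,260),interpolation=cv2.INTER_CUBIC)
o=np.zeros((530,800,3),np.uint8);o[:260,:560]=w;o[265:525,:400]=a;o[265:525,400:]=b
cv2.imwrite("pics/f.png",o)
E
```

```text
time_s: 68.65
eef_pos: [0.5537, -0.1607, 0.0579]
tool_rot: [-3.141, -0.0, 1.548]
force: [-0.3, -0.6, -0.4]
grip_width: 0.0795
grasp_force: 0.0
time_s: 70.05
eef_pos: [0.5537, -0.4256, 0.2775]
tool_rot: [-3.141, -0.001, 1.548]
force: [0.5, -0.1, -0.1]
grip_width: 0.08
grasp_force: 0.0
[ 0.5537 -0.4256  0.2775] [-3.141e+00 -1.000e-03  1.548e+00]
[280. 145.] c [ 553.2 -382.1] size [21.6 61.3] ang 88.8 
[278. 109.] c [ 553.  -342.7] size [19.4 61.7] ang 88.8 
[278.  60.] c [ 554.3 -290.4] size [18.3 59.6] ang 88.9 
[277.  18.] c [ 554.8 -249.5] size [17.6 59.2] ang 88.6
```

View pics/f.png

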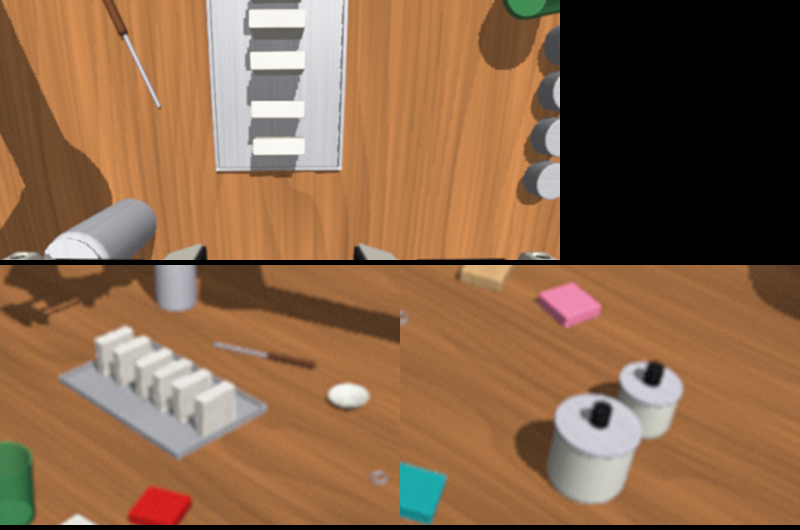

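The final picture shows six blocks upright in the tray, evenly spaced at (90–235, 330–430) with gaps of about 20–35 mm. Both jars carry their covers, level, at (597,420) and (650,385). The can is upright and the look-alikes haven't moved.

```bash
python3 -c "
from rig import env
print(env.hand_in())"
```

```text
the job is handed in; nothing more can be done
None
```

Handed in at about 70 s of 210 s: both jars have their own covers on, level, and all six blocks stand upright in the tray with about 20–35 mm between them; one block toppled inside the tray on its first try and was stood up again.

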